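# Pack and block calibrated instruments in a transit case

## Task

Pack the blue filter block, just calibrated, into the transit case with the other instruments: the latches are undone but the lid is tight, so lever it up with the pry blade in the slot at the front, swing it right back, lay the blade back flat on the blue mat, and set the filter block flat in a free lane, head up and against the hinge wall like the others. Then block every instrument in the case against sliding: set into the empty front end of its lane the one foam brick that fills the gap (no more than about a centimetre to spare), flat on the floor with its ridge up, and finally shut the lid fully. Keep the other instruments in their lanes, and do not disturb the loose fittings, tape, bottle and spanner on the bench; bricks that are not needed can stay out.

Things in the scene. Friction and masses are not known exactly. Their poses are not given: they have to be found in the camera images.
- case: grey transit case fixed to the bench, outside 215 mm (its x) by 206 mm (its y), 72 mm high without lid, walls and floor 8 mm thick; origin under its centre, +y towards the hinge wall, -y the front wall. Three foam ribs along y, 5 mm thick, rising 30 mm from the inner floor, make four lanes 46 mm wide, 190 mm long, centred at x = -76.5, -25.5, 25.5, 76.5 mm
- pry_slot (a point): mouth of the pry slot (yellow line under it): on the outer face of the front wall, midway along it, 67.5 mm above the bench; axes as the case, y points in. Slot 64 mm wide, 9 mm high, open through the 8 mm wall; its bottom is the wall (63 mm up), its top the underside of the shut lid (72 mm up). Two undone draw latches hang beside it, out of the way
- lid (a joint): lid angle, rad: 0 shut, 1.92 at its stop leaning back past vertical. The hinge is stiff: the lid stays at whatever angle it is left, and raising its front edge takes about 4 N
- lid_hinge (a point): middle of the lid's hinge line, on the top outer edge of the case wall opposite the slot (local 0, +206 mm, +4.5 mm from pry_slot); axes as the case. The hinge line runs along x
- lid_edge (a point): middle of the lid's free edge, half-way through its 6 mm thickness; 206 mm from the hinge. Lid plate 215 x 206 mm, flat, 6 mm thick, with two 4 mm high ribs on its outside at x = -65 and +65 mm; with the lid shut the edge is flush with the front wall
- pry_grip (a point): pry blade: centre of its orange handle, 100 x 26 x 24 mm (its x, y, z); x points along the tool to the blade's tip; lies flat with z up, handle centre 12 mm above what it lies on; about 110 g, balanced near the blade end of the handle
- pry_tip (a point): middle of the pry blade's tip, 125 mm from the handle centre along x; the steel blade is 75 mm long, 28 mm wide, 3 mm thick, at mid-height of the handle
- mat: blue bench mat, 240 x 130 mm (its x, y), 2 mm thick, fixed to the bench; origin under its centre; the pry blade's place
- meter_end (a point): aluminium mass-flow meter with a white housing on top, 143 x 41 mm, about 50 mm high, loose in one of the lanes against the hinge wall; may be absent. The point: centre of its end facing the empty end of the lane (a round stub, 17 mm across), 17 mm above the case's inner floor; x points into the gap, z up. The gap from here to the front wall is 44 to 47 mm long
- gauge_end (a point): dark steel block with a round steel dial gauge on top and brass ends, 128 x 41 mm, about 50 mm high, loose in one of the lanes against the hinge wall; may be absent. The point: centre of its end facing the empty end of the lane (a round stub, 17 mm across), 17 mm above the case's inner floor; x points into the gap, z up. The gap from here to the front wall is 59 to 62 mm long
- valve_end (a point): brass valve block with a green round knob, 113 x 41 mm, about 50 mm high, loose in one of the lanes against the hinge wall; may be absent. The point: centre of its end facing the empty end of the lane (a round stub, 17 mm across), 17 mm above the case's inner floor; x points into the gap, z up. The gap from here to the front wall is 74 to 77 mm long
- filter_end (a point): blue anodised filter block, 98 x 41 mm, 34 mm high, with a grey head on top 32 mm (x) by 18 mm (y), 16 mm high, over its middle; 300 g. It starts standing on the bench, head up. The point: centre of one end (a round stub, 17 mm across), 17 mm above its underside, 49 mm from its middle; x points out of that end, z up. Laid against the hinge wall, its gap is about 90 mm long
- brick40_mid (a point): pink rigid foam brick 40 mm long (x), 39 mm wide (y), 34 mm high, with a finger ridge on top 34 mm long (x), 16 mm wide (y), 26 mm high, so 60 mm high in all; 40 g. The point is at its centre, 25 mm above its underside; z up. It starts standing on the bench
- brick55_mid (a point): pink rigid foam brick 55 mm long (x), 39 mm wide (y), 34 mm high, with a finger ridge on top 34 mm long (x), 16 mm wide (y), 26 mm high, so 60 mm high in all; 40 g. The point is at its centre, 25 mm above its underside; z up. It starts standing on the bench
- brick70_mid (a point): pink rigid foam brick 70 mm long (x), 39 mm wide (y), 34 mm high, with a finger ridge on top 34 mm long (x), 16 mm wide (y), 26 mm high, so 60 mm high in all; 40 g. The point is at its centre, 25 mm above its underside; z up. It starts standing on the bench
- brick85_mid (a point): pink rigid foam brick 85 mm long (x), 39 mm wide (y), 34 mm high, with a finger ridge on top 34 mm long (x), 16 mm wide (y), 26 mm high, so 60 mm high in all; 40 g. The point is at its centre, 25 mm above its underside; z up. It starts standing on the bench
- tee: brass tee fitting, 56 mm long, 24 mm high, a bystander; origin at its underside
- tape_roll: white roll of thread tape, 52 mm across, 16 mm high, a bystander; origin at its underside
- leak_fluid: small bottle, 44 mm across, 100 mm high, a bystander; origin at its underside
- elbow: steel elbow fitting, about 40 mm, 24 mm high, a bystander; origin at its underside
- spanner: spanner 150 mm long, a bystander; origin at its underside
Things that resemble listed ones, but are neither listed nor needed, are in the scene too. Leave any orange or red look-alike of the part that bears brick85_mid alone.

How it is judged (in metres and radians):
On the way, in this order (a step that is already met when the one before it is completed fails the run):
1. the pry blade, under the lid, has raised it by more than 0.12 rad (value of joint lid between 0.12 and 0.9 rad and contact force between pry and lid above 0.3 N), for 0.1 s.
2. the lid is swung back past 1.5 rad (value of joint lid above 1.5 rad), for 0.2 s.
At the end, for the whole second after the job is handed in: Lid shut (under 0.03 rad). Each instrument present lies flat in a lane, its matching brick (meter 40, gauge 55, valve 70, filter 85) upright on the floor in the gap, face within -4 to +10 mm of its end, 8 mm sideways, 0.15 rad. Pry blade flat on the mat (value of joint lid below 0.03 rad and x of brick40_mid in the frame of meter_end between 0.016 and 0.03 m and y of brick40_mid in the frame of meter_end between -0.008 and 0.008 m and z of brick40_mid in the frame of meter_end between 0.004 and 0.013 m and angle between the z axis of brick40_mid and the z axis of meter_end, either way round below 0.15 rad and angle between the x axis of brick40_mid and the x axis of meter_end, either way round below 0.17 rad and x of meter_end in the frame of pry_slot between -0.1 and 0.1 m and y of meter_end in the frame of pry_slot between 0.02 and 0.205 m and z of meter_end in the frame of pry_slot between -0.05 and -0.035 m and angle between each of meter_end, gauge_end, valve_end, filter_end's own z axis and vertical below 0.12 rad and x of brick55_mid in the frame of gauge_end between 0.0235 and 0.0375 m and y of brick55_mid in the frame of gauge_end between -0.008 and 0.008 m and z of brick55_mid in the frame of gauge_end between 0.004 and 0.013 m and angle between the z axis of brick55_mid and the z axis of gauge_end, either way round below 0.15 rad and angle between the x axis of brick55_mid and the x axis of gauge_end, either way round below 0.17 rad and x of gauge_end in the frame of pry_slot between -0.1 and 0.1 m and y of gauge_end in the frame of pry_slot between 0.02 and 0.205 m and z of gauge_end in the frame of pry_slot between -0.05 and -0.035 m and x of brick70_mid in the frame of valve_end between 0.031 and 0.045 m and y of brick70_mid in the frame of valve_end between -0.008 and 0.008 m and z of brick70_mid in the frame of valve_end between 0.004 and 0.013 m and angle between the z axis of brick70_mid and the z axis of valve_end, either way round below 0.15 rad and angle between the x axis of brick70_mid and the x axis of valve_end, either way round below 0.17 rad and x of valve_end in the frame of pry_slot between -0.1 and 0.1 m and y of valve_end in the frame of pry_slot between 0.02 and 0.205 m and z of valve_end in the frame of pry_slot between -0.05 and -0.035 m and (x of brick85_mid in the frame of filter_end between 0.0385 and 0.0525 m or x of brick85_mid in the frame of filter_end between -0.1505 and -0.1365 m) and y of brick85_mid in the frame of pry_slot below 0.075 m and y of brick85_mid in the frame of filter_end between -0.008 and 0.008 m and z of brick85_mid in the frame of filter_end between 0.004 and 0.013 m and angle between the z axis of brick85_mid and the z axis of filter_end, either way round below 0.15 rad and angle between the x axis of brick85_mid and the x axis of filter_end, either way round below 0.17 rad and x of filter_end in the frame of pry_slot between -0.1 and 0.1 m and y of filter_end in the frame of pry_slot between 0.02 and 0.205 m and z of filter_end in the frame of pry_slot between -0.05 and -0.035 m and x of pry_grip in the frame of mat between -0.12 and 0.12 m and y of pry_grip in the frame of mat between -0.065 and 0.065 m and height (world z) of pry_grip below 0.022 m and angle between pry_grip's own z axis and vertical below 0.15 rad and velocity of joint lid between -0.05 and 0.05 rad/s); the robot touches nothing.
It fails at once if the tee is shifted by more than 30 mm (distance of tee from where it was at the start of the episode above 0.03 m).
It fails at once if the tape_roll is shifted by more than 30 mm (distance of tape_roll from where it was at the start of the episode above 0.03 m).
It fails at once if the leak_fluid is shifted by more than 30 mm (distance of leak_fluid from where it was at the start of the episode above 0.03 m).
It fails at once if the elbow is shifted by more than 30 mm (distance of elbow from where it was at the start of the episode above 0.03 m).
It fails at once if the spanner is shifted by more than 30 mm (distance of spanner from where it was at the start of the episode above 0.03 m).
Of meter, gauge, valve only 1 to 3 are there at a start; the rules pass over those that are not, and their reading is None.
At some moment in a run one of brick40, brick55, brick70, brick85 may be knocked a few centimetres aside while the robot is not near it.
Once in a run the grip may slacken for a moment while it holds something.
It also fails if it takes over 210 s, if anything falls off the work surface, if the arm or the gripper's body presses on something with over 40 N, if the wrist force passes 120 N, or if a joint passes its speed limit or range.

## Robot

A 7-joint arm with a two-finger parallel gripper is mounted at the origin on the work surface. World frame = base frame: x ahead of the robot, y to its left, z up, the work surface at z = 0. Lengths are in mm, angles in rad, forces in N, time in s.
With the tool pointing down it reaches from about 400 to 875 mm from the base axis. Payload 4.4 kg.
Tool frame: the origin (TCP) lies between the finger pads; the fingertips stand ctrl.finger_overhang ahead of it and the grasp point (between the pads) lies 11 mm behind it (ctrl.finger_overhang is the distance from the TCP to the fingertips, in mm); z points along the fingers, y is the direction in which the jaws open and shut (so a half turn about z gives the same grasp; the last joint's range is limited). The gripper opens to 85 mm and grips with 20 to 120 N. Pads are 22 mm wide; open, the fingers measure 114 mm over their backs; the gripper's body (76 mm by 85 mm) begins 54 mm behind the grasp point. The pads swing forward as they close: fully open they stand 13 mm farther back than shut.
Start: joints at [-1.199, 0.628, 0.038, 1.517, -0.027, 0.996, -0.02], TCP at [275.545, 588.722, 210.013] pointing down, gripper open.
Joint ranges: [-3.06, 3.06], [-0.37, 2.12], [-1.25, 1.32], [0.18, 2.47], [-1.1, 4.24], [0.23, 1.98], [-2.94, 2.94]. Speed limits (rad/s): [2.57, 2.57, 3.14, 3.14, 3.14, 3.14, 3.14].

## Interface

Orientations are given as [roll, pitch, yaw] about the fixed x, y, z axes, in that order (R = Rz(yaw) Ry(pitch) Rx(roll)).
In Python, from cell import ctrl gives the robot as it stands. The module is installed in compiled form; this text tells all that it offers.
- The arm moves only by the tool step_arm, never from a script. Its argument "deltas" is a list that holds one entry, the list of rows, each a list of 7 numbers: the opening, from 0 (shut) to 1 (fully open), then the shift along the world's x, y, z in mm, then the turn, a rotation vector about the world's x, y, z in rad. In form: [[[grip, tx, ty, tz, rx, ry, rz], ...]]. A call has 1 to 10 rows; each row shifts and turns the commanded pose from where the row before left it; what a row does not reach is not made up. A row lasts 1/12 s, in which the tool goes at most 41.7 mm and 7.16 degrees, less where a joint would pass 70% of its speed; a pose out of reach is approached as far as the arm can. A call is refused whole if a number of a shift passes 41.7 or a number of a turn 0.125, either way. A call with a gripper value outside its range is refused whole. The fingers move at their own pace and stop on an object; the grip force is fixed at half the most. Time passes only in rows, so rows that do not move let the fingers close. It gives the time, the measured TCP pose, the force and the opening at its end, in the units of the state.
- ctrl.read_state(): the state, without advancing time (a new reading comes with each control period).
- ctrl.get_image(name): name is "side" or "top" or "wrist"; returns (picture, depth): 480x640x3 uint8, red, green, blue; 480x640 float32, mm along the optical axis (not along the pixel's ray), 0 where there is no reading.
- ctrl.camera_info(name): a dict with "intrinsics" (3x3 intrinsics, pixels), "rvec" (rotation vector, rad) and "tvec" (3), from world to camera coordinates, as OpenCV has them. Camera axes: x right, y down, z forward; pixel columns grow to the right and rows downward; lengths in mm; the calibration is good to about 2 mm. The wrist camera is an equidistant fisheye: a pixel r from the principal point sees the ray r / f radians off the axis. A picture is of the moment at which its call begins: read the wrist's pose just before it. camera_info takes no time and is no camera call; for the wrist camera it gives the pose at the moment of the call.
- ctrl.finish_job(): hands the job in, once; it reports no verdict.
The state is a dict: "clock": time; "qpos": joint angles; "qd": joint speeds; "tau": joint torques, N m; "eef_pos": TCP position; "tool_rot": TCP orientation; "force": force on the tool from outside, world axes, zero at the start; "torque": the same for the moment, N m; "width": finger opening in mm.
Only numpy, scipy, OpenCV 4.12 (cv2) and the standard library are available. Lean on these libraries where they do the work, as an engineer would, in place of code of your own. Each camera call takes 0.05 s, during which the arm holds its last target.

## Working session

There is one attempt and no reset: what is moved stays moved. The work goes in short steps, Python scripts to look and compute and a tool call to move; the robot and the scene stay as the last step left them, time stands still between calls to the robot, and variables do not carry over. Pictures are saved under pics/ and viewed, and the job is handed in when it is done.

Besides the shell and the picture viewer there is one more tool, called as a command line: name --argument value ..., lists and objects as JSON in quotes. step_arm: Moves the arm, as the interface text tells. Its arguments: {"type":"object","properties":{"deltas":{"type":"array"}},"required":["deltas"]}

```bash
ls; mkdir -p pics
cat > h.py <<'E'
import numpy as np, cv2
from cell import ctrl
def cam(n):
    i=ctrl.camera_info(n); K=np.array(i['intrinsics'],float); R=cv2.Rodrigues(np.array(i['rvec'],float))[0]; t=np.array(i['tvec'],float).ravel()
    return K,R,t
def grab(n,fn=None):
    c=cam(n); im,d=ctrl.get_image(n)
    if fn: cv2.imwrite('pics/'+fn,im[:,:,::-1])
    return im,d,c
def ray(c,u,v,fish=False):
    K,R,t=c
    x=(u-K[0,2])/K[0,0]; y=(v-K[1,2])/K[1,1]
    if fish:
        r=np.hypot(x,y); s=np.sin(r)/r if r>1e-9 else 1
        d=np.array([x*s,y*s,np.cos(r)])
    else: d=np.array([x,y,1.])
    return -R.T@t, R.T@d
def onz(c,u,v,z,fish=False):
    o,d=ray(c,u,v,fish); return o+d*(z-o[2])/d[2]
def pt(c,u,v,dep,fish=False):
    o,d=ray(c,u,v,fish); K,R,t=c
    return o+d*dep/((R@d)[2])
def proj(c,p,fish=False):
    K,R,t=c; q=R@np.array(p,float)+t
    if fish:
        r=np.hypot(q[0],q[1]); th=np.arctan2(r,q[2]); x,y=q[:2]/r*th
    else: x,y=q[:2]/q[2]
    return np.array([K[0,0]*x+K[0,2],K[1,1]*y+K[1,2]])
def st():
    s=ctrl.read_state(); print({k:np.round(s[k],3).tolist() if not np.isscalar(s[k]) else s[k] for k in ['clock','eef_pos','tool_rot','force','width']}); return s
E
python3 - <<'E'
from h import *
s=ctrl.read_state(); print(s); print(ctrl.finger_overhang)
for n in ['top','side','wrist']:
    im,d,c=grab(n,n+'0.png'); print(n,c, d.min(),d.max())
    if n!='wrist':
        R,t=c[1],c[2]; print('pos',-R.T@t)
E
```

```text
pics
{'clock': 0.0, 'qpos': array([-1.19879613,  0.62935776,  0.03842053,  1.51836867, -0.02703353,
        0.99629843, -0.02001477]), 'qd': array([ 0.00112622,  0.00060051, -0.0009164 ,  0.00117429, -0.00224787,
       -0.00016222,  0.00084941]), 'tau': array([ 3.47479443e-05, -5.63400793e+01,  1.22565676e+00, -1.93446279e+01,
        1.08754591e-02,  1.04121826e-02, -1.20430394e-05]), 'eef_pos': array([275.23629916, 588.11277633, 209.08097548]), 'tool_rot': array([-3.13967725e+00, -1.47166659e-05,  2.70377674e+00]), 'force': array([0.89660978, 0.39145183, 0.33386906]), 'torque': array([-0.05498663,  0.02437348,  0.03242346]), 'width': 85.44771470915528}
8.0
top (array([[568.08702798,   0.        , 334.16857965],
       [  0.        , 568.08702798, 244.99298755],
       [  0.        ,   0.        ,   1.        ]]), array([[ 1.14592802e-04, -9.99715637e-01, -2.38460182e-02],
       [-9.89931454e-01,  3.26193834e-03, -1.41509989e-01],
       [ 1.41547533e-01,  2.36221395e-02, -9.89649580e-01]]), array([ -46.90934791,  483.54357524, 1328.50849187])) 0.0 2325.8098
pos [ 290.63326974  -7
[... 160 characters left out ...]
        ,   1.        ]]), array([[ 0.78086767, -0.62469462,  0.00151916],
       [-0.41979689, -0.5265435 , -0.7392716 ],
       [ 0.4626189 ,  0.57663556, -0.67340566]]), array([-412.59599683,  204.01780842,  818.38619478])) 0.0 2661.7312
pos [  29.22799794 -622.23282864  702.55727002]
wrist (array([[371.64829954,   0.        , 314.78704989],
       [  0.        , 371.64829954, 239.21984929],
       [  0.        ,   0.        ,   1.        ]]), array([[ 4.23426291e-01,  9.05930382e-01, -5.64927591e-04],
       [ 8.64943964e-01, -4.04083888e-01,  2.97637615e-01],
       [ 2.69410680e-01, -1.26516222e-01, -9.54678758e-01]]), array([-649.35394186,  -39.7020492 ,  378.66706955])) 0.0 1133.9534
```

View pics/top0.png

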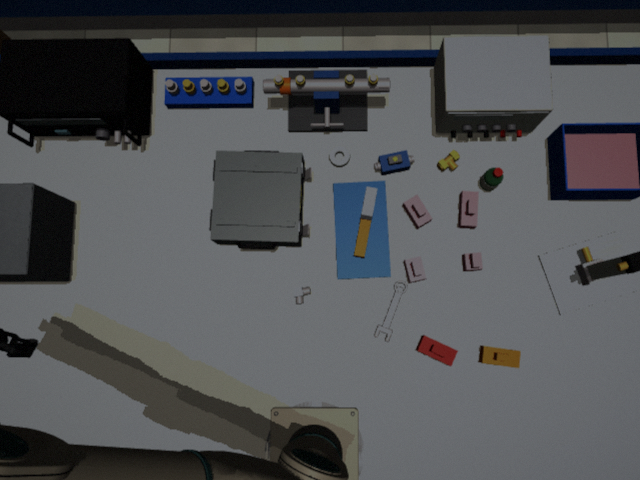

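View pics/side0.png

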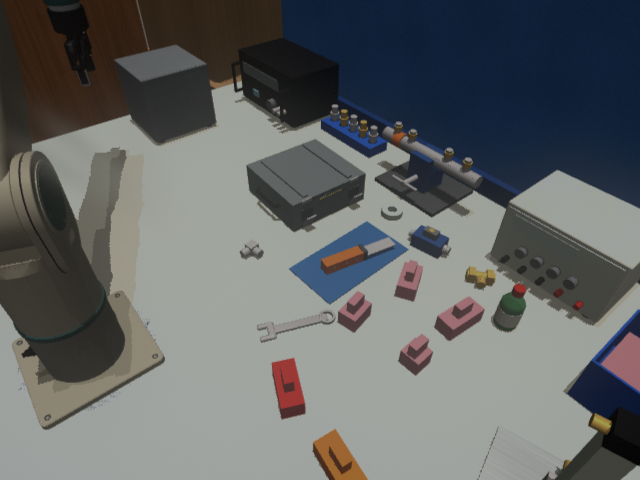

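View pics/wrist0.png

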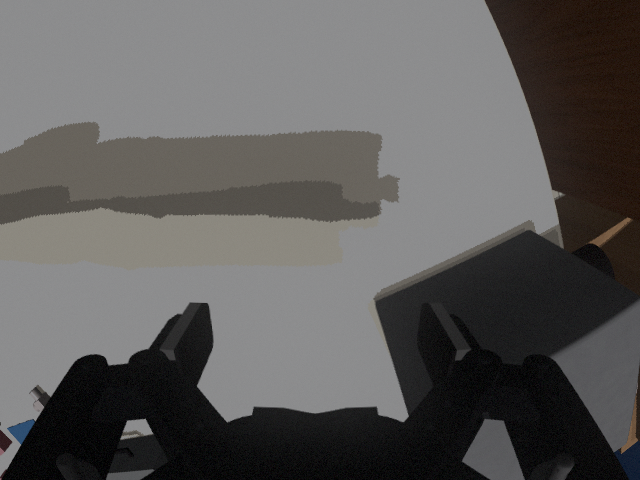

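Run:
```python
from h import *
a=cv2.imread('pics/top0.png'); cv2.imwrite('pics/t_case.png',cv2.resize(a[130:290,190:400],None,fx=3.8,fy=3.7,interpolation=cv2.INTER_CUBIC))
cv2.imwrite('pics/t_br.png',cv2.resize(a[130:380,310:560],None,fx=2.4,fy=2.4,interpolation=cv2.INTER_CUBIC))
a=cv2.imread('pics/side0.png'); cv2.imwrite('pics/s_case.png',cv2.resize(a[130:310,230:430],None,fx=3.5,fy=3.3,interpolation=cv2.INTER_CUBIC))
```

```text
(no output)
```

View pics/t_case.png

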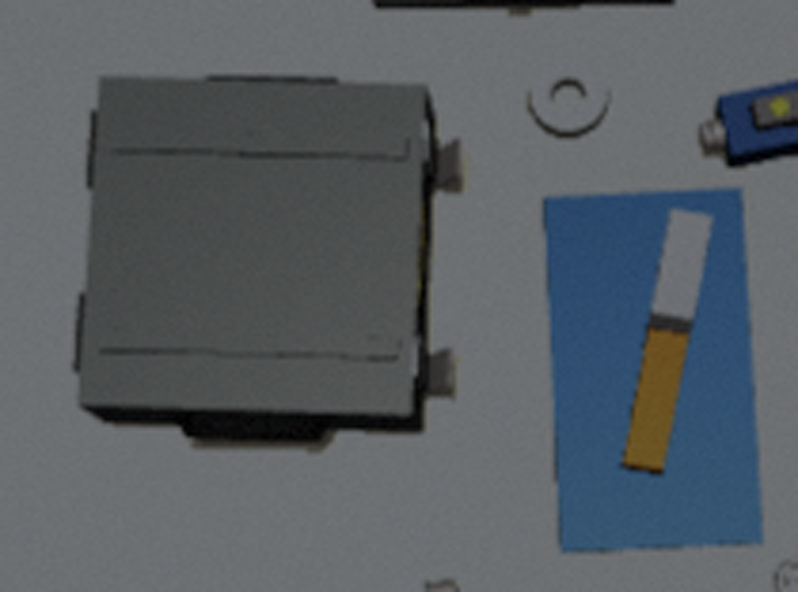

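View pics/s_case.png

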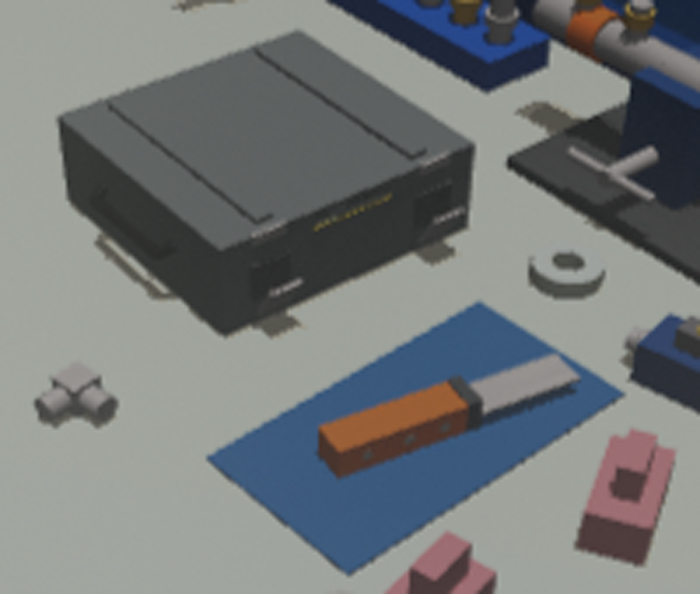

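View pics/t_br.png

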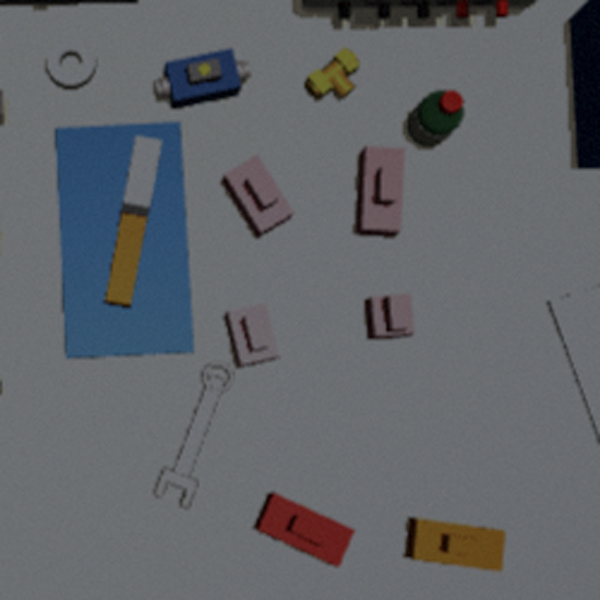

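```bash
cat >> h.py <<'E'
def cloud(n,im,d,c):
    K,R,t=c; v,u=np.mgrid[:480,:640]
    P=np.stack([(u-K[0,2])/K[0,0]*d,(v-K[1,2])/K[1,1]*d,d],-1)-t
    return P@R
def rect(P,m,zlo,zhi,box):
    x0,x1,y0,y1=box
    k=m&(P[...,2]>zlo)&(P[...,2]<zhi)&(P[...,0]>x0)&(P[...,0]<x1)&(P[...,1]>y0)&(P[...,1]<y1)
    q=P[k][:,:2].astype(np.float32)
    if len(q)<8: return None
    (cx,cy),(w,h),a=cv2.minAreaRect(q)
    if h>w: w,h,a=h,w,a+90
    return [round(float(z),1) for z in (cx,cy,w,h,(a+90)%180-90)]+[len(q), round(float(np.median(P[k][:,2])),1)]
E
python3 - <<'E'
from h import *
im,d,c=grab('top'); P=cloud('top',im,d,c); hsv=cv2.cvtColor(im,cv2.COLOR_RGB2HSV)
for u,v in [(258,198),(360,200),(362,240),(393,160),(417,210),(469,208),(414,269),(473,261),(438,350),(500,356),(320,300),(490,180),(449,160)]:
    print((u,v),P[v,u].round(1),hsv[v,u], im[v,u])
pk=((hsv[...,0]>165)|(hsv[...,0]<8))&(hsv[...,1]>30)
m8=np.uint8(pk)*255; n,l,s,ce=cv2.connectedComponentsWithStats(m8)
for i in range(1,n):
    if s[i,4]>80:
        k=l==i; print('pink',ce[i].round(),s[i,4]); B=(-1e4,1e4,-1e4,1e4)
        print('  body',rect(P,k,28,40,B),'ridge',rect(P,k,50,70,B))
E
```

```text
(258, 198) [589.8 130.9  76.9] [78 16 81] [76 81 79]
(360, 200) [ 600.4 -111.     2.8] [106 152 109] [ 44  74 109]
(362, 240) [ 497.2 -114.8   21.6] [ 20 180 105] [105  81  31]
(393, 160) [ 688.1 -190.2   49.9] [31 92 78] [77 78 50]
(417, 210) [ 561.6 -243.5   65.2] [172  40  96] [96 81 85]
(469, 208) [ 566.8 -366.5   60.3] [172  43 106] [106  88  93]
(414, 269) [ 422.7 -234.5   58.8] [165  15 101] [101  95  98]
(473, 261) [ 441.1 -371.8   59.5] [166  33 100] [100  87  93]
(438, 350) [ 237.2 -284.5   65. ] [  1 188 102] [102  29  27]
(500, 356) [ 223.7 -425.2   60.1] [ 18 189 104] [104  74  27]
(320, 300) [353.6 -12.5  -0.7] [103  16 115] [108 112 115]
(490, 180) [ 632.7 -416.7   66.7] [ 65 127  36] [18 36 21]
(449, 160) [ 695.9 -330.2   20.5] [ 28 157 107] [107 102  41]
pink [602. 160.] 3843
  body None ridge [682.5, -686.1, 169.7, 135.8, -89.6, 3674, 55.1]
pink [498. 172.] 83
  body None ridge None
pink [468. 209.] 660
  body [572.2, -372.5, 84.6, 38.7, -4.5, 405, 34.0] ridge [573.0, -373.1, 34.1, 17.5, -6.1, 116, 59.5]
pink [416. 211.] 474
  body [567.7, -248.6, 69.0, 37.9, 31.1, 257, 34.1] ridge [568.6, -249.0, 34.3, 16.5, 28.2, 105, 60.3]
pink [471. 262.] 259
  body [443.2, -376.5, 37.6, 36.8, -89.3, 88, 33.7] ridge [444.5, -378.6, 31.0, 17.5, 4.0, 87, 59.5]
pink [437. 350.] 704
  body [236.3, -288.1, 86.4, 38.9, 65.2, 486, 34.4] ridge [236.4, -287.7, 34.5, 16.0, 65.3, 115, 60.1]
```

Run:
```python
from h import *
im,d,c=grab('top'); P=cloud('top',im,d,c); hsv=cv2.cvtColor(im,cv2.COLOR_RGB2HSV); A=np.ones((480,640),bool)
def R(nm,m,a,b,B): print(nm,rect(P,m,a,b,B))
B=(370,480,-290,-190); R('b55 body',A,28,40,B); R('b55 ridge',A,50,70,B)
B=(390,500,-430,-330); R('b40 body',A,28,40,B); R('b40 ridge',A,50,70,B)
B=(630,730,-260,-130); R('filter',A,29,38,B); R('filter head',A,44,56,B); R('stubs+body',A,10,38,B)
B=(400,800,-220,-20)
og=(hsv[...,0]<30)&(hsv[...,1]>100)
R('handle',og,18,40,B)
bl=(hsv[...,0]>95)&(hsv[...,0]<125)&(hsv[...,1]>110)
R('mat',bl,-2,8,(400,640,-240,0))
st_=(hsv[...,1]<60)
R('blade',st_,12,20,(500,640,-220,-60))
R('lid',A,74,79.5,(450,720,0,260))
R('lidribs',A,79.8,90,(450,720,0,260))
```

```text
b55 body [427.0, -240.7, 54.9, 39.7, 13.3, 263, 33.9]
b55 ridge [427.0, -240.4, 34.1, 16.1, 13.0, 110, 60.2]
b40 body [445.5, -378.3, 40.8, 40.0, -86.9, 153, 34.7]
b40 ridge [445.3, -378.5, 33.7, 17.7, 3.9, 118, 60.0]
filter [692.6, -195.9, 92.9, 42.6, -78.2, 343, 33.9]
filter head [694.4, -194.4, 32.1, 25.2, -79.5, 105, 49.6]
stubs+body [683.5, -178.6, 133.1, 60.2, -61.1, 501, 32.2]
handle [504.3, -115.1, 91.5, 24.5, -11.0, 380, 26.2]
mat [525.2, -113.1, 233.7, 128.3, 2.6, 3585, 2.3]
blade [595.2, -132.6, 68.7, 26.8, -10.9, 256, 15.5]
lid [597.5, 135.3, 216.6, 212.8, -1.8, 4667, 77.4]
lidribs [596.2, 134.0, 214.5, 209.7, -2.0, 2489, 81.5]
```

Possible confusions: brick85 is the pink one at (469,209) in the top view. The red look-alike is at (437,350) and the orange one at (500,356). The pry blade at (365,222) lies on the mat, and nothing else resembles it. The front of the case, with the yellow line and latches, faces −y. The filter is the blue block at (394,162). The long blue manifold at (208,92) is not it.

I'll go for the pry handle first.

step_arm --deltas '[[[0.6, 11.2, -29.6, 0, 0, 0, -0.1207], [0.6, 11.2, -29.6, 0, 0, 0, -0.1207], [0.6, 11.2, -29.6, 0, 0, 0, -0.1207], [0.6, 11.2, -29.6, 0, 0, 0, -0.1207], [0.6, 11.2, -29.6, 0, 0, 0, -0.1207], [0.6, 11.2, -29.6, 0, 0, 0, -0.1207], [0.6, 11.2, -29.6, 0, 0, 0, -0.1207], [0.6, 11.2, -29.6, 0, 0, 0, -0.1207], [0.6, 11.2, -29.6, 0, 0, 0, -0.1207], [0.6, 11.2, -29.6, 0, 0, 0, -0.1207]]]'

```text
clock: 1.08
eef_pos: [387.8, 291.3, 210.2]
tool_rot: [3.141, -0.0, 1.491]
force: [0.7, -0.1, -0.3]
width: 51.4
```

step_arm --deltas '[[[0.6, 11.2, -29.6, 0, 0, 0, -0.1207], [0.6, 11.2, -29.6, 0, 0, 0, -0.1207], [0.6, 11.2, -29.6, 0, 0, 0, -0.1207], [0.6, 11.2, -29.6, 0, 0, 0, -0.1207], [0.6, 11.2, -29.6, 0, 0, 0, -0.1207], [0.6, 11.2, -29.6, 0, 0, 0, -0.1207], [0.6, 11.2, -29.6, 0, 0, 0, -0.1207], [0.6, 11.2, -29.6, 0, 0, 0, -0.1207], [0.6, 11.2, -29.6, 0, 0, 0, -0.1207], [0.6, 11.2, -29.6, 0, 0, 0, -0.1207]]]'

```text
clock: 1.92
eef_pos: [499.9, -4.5, 210.2]
tool_rot: [-3.141, -0.001, 0.284]
force: [0.5, -0.2, 0.7]
width: 51.4
```

step_arm --deltas '[[[0.6, 11.2, -29.6, -10, 0, 0, -0.1207], [0.6, 11.2, -29.6, -10, 0, 0, -0.1207], [0.6, 11.2, -29.6, -10, 0, 0, -0.1207], [0.6, 11.2, -29.6, -10, 0, 0, -0.1207], [0.6, 0, 0, -10, 0, 0, 0], [0.6, 0, 0, -10, 0, 0, 0]]]'

```text
clock: 2.42
eef_pos: [544.4, -123.9, 149.3]
tool_rot: [3.14, -0.0, -0.196]
force: [-0.5, 1.5, 0.1]
width: 51.2
```

Run:
```python
from h import *
st(); grab('wrist','w1.png')
```

```text
{'clock': 2.4167, 'eef_pos': [544.418, -123.873, 149.307], 'tool_rot': [3.14, -0.0, -0.196], 'force': [-0.522, 1.505, 0.11], 'width': 51.1860989676564}
```

View pics/w1.png

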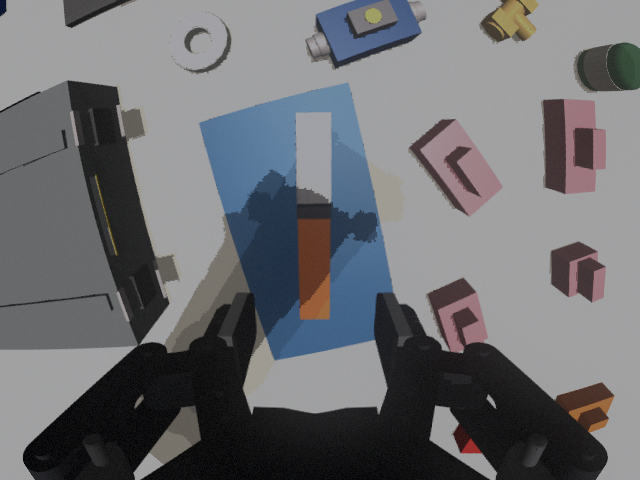

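The wrist view shows the tool running straight up the image (314, 110–320), centred between the fingers. I'll lower and grip.

step_arm --deltas '[[[0.6, 0, 0, -25, 0, 0, 0], [0.6, 0, 0, -25, 0, 0, 0], [0.6, 0, 0, -25, 0, 0, 0], [0.6, 0, 0, -25, 0, 0, 0], [0.6, 0, 0, -20, 0, 0, 0], [0.6, 0, 0, -12, 0, 0, 0], [0.6, 0, 0, -5, 0, 0, 0], [0.6, 0, 0, 0, 0, 0, 0]]]'

```text
clock: 3.13
eef_pos: [543.9, -120.6, 12.5]
tool_rot: [-3.141, 0.001, -0.192]
force: [-0.1, -0.1, 0.5]
width: 51.2
```

step_arm --deltas '[[[0, 0, 0, 0, 0, 0, 0], [0, 0, 0, 0, 0, 0, 0], [0, 0, 0, 0, 0, 0, 0], [0, 0, 0, 0, 0, 0, 0], [0, 0, 0, 0, 0, 0, 0]]]'

```text
clock: 3.55
eef_pos: [544.8, -121.7, 13.6]
tool_rot: [-3.141, -0.001, -0.193]
force: [-0.2, 0.0, -0.3]
width: -0.0
```

Run:
```python
from h import *
st(); grab('wrist','w2.png'); a=grab('side')[0]; cv2.imwrite('pics/s2.png',cv2.resize(a[180:330,250:450,::-1],None,fx=4,fy=4))
```

```text
{'clock': 3.55, 'eef_pos': [544.754, -121.68, 13.628], 'tool_rot': [-3.141, -0.001, -0.193], 'force': [-0.196, 0.031, -0.285], 'width': -0.04811579975190736}
```

View pics/w2.png

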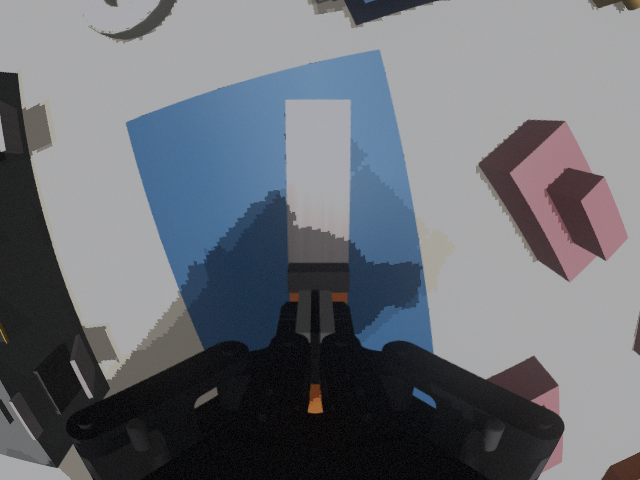

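View pics/s2.png

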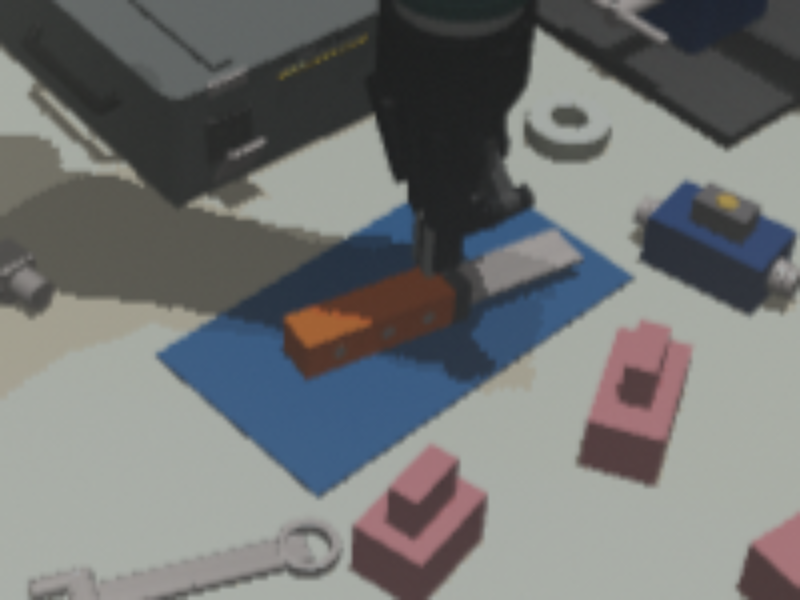

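Run:
```python
from h import *
print(ctrl.finger_overhang)
im,d,c=grab('side'); P=cloud('side',im,d,c)
for v in range(228,256,2): print(v,[P[v,u].round(0).tolist() for u in (352,356,360,364)], im[v,360])
print(proj(c,[544.7,-121.7,13.6]),proj(c,[544.7,-121.7,26]))
```

```text
8.0
228 [[534.0, -108.0, 82.0], [526.0, -128.0, 99.0], [529.0, -137.0, 103.0], [541.0, -136.0, 96.0]] [35 36 36]
230 [[531.0, -112.0, 80.0], [529.0, -125.0, 90.0], [529.0, -137.0, 98.0], [546.0, -132.0, 85.0]] [34 35 36]
232 [[591.0, -52.0, 0.0], [530.0, -125.0, 84.0], [531.0, -136.0, 91.0], [540.0, -138.0, 88.0]] [34 35 36]
234 [[585.0, -58.0, 2.0], [529.0, -126.0, 80.0], [532.0, -135.0, 84.0], [524.0, -154.0, 102.0]] [34 35 36]
236 [[580.0, -64.0, 2.0], [532.0, -124.0, 71.0], [533.0, -135.0, 79.0], [526.0, -153.0, 95.0]] [35 36 36]
238 [[576.0, -68.0, 1.0], [532.0, -124.0, 66.0], [533.0, -135.0, 73.0], [527.0, -152.0, 88.0]] [36 37 38]
240 [[572.0, -73.0, 1.0], [531.0, -126.0, 62.0], [534.0, -135.0, 67.0], [528.0, -151.0, 82.0]] [37 38 39]
242 [[567.0, -78.0, 1.0], [533.0, -124.0, 54.0], [534.0, -135.0, 61.0], [545.0, -136.0, 56.0]] [37 38 39]
244 [[561.0, -85.0, 3.0], [532.0, -126.0, 50.0], [535.0, -134.0, 54.0], [545.0, -137.0, 50.0]] [37 37 38]
246 [[557.0, -89.0, 3.0], [533.0, -126.0, 43.0], [537.0, -134.0, 47.0], [547.0, -135.0, 42.0]] [38 39 39]
248 [[535.0, -112.0, 27.0], [532.0, -127.0, 39.0], [537.0, -134.0, 41.0], [556.0, -127.0, 25.0]] [56 48 46]
250 [[533.0, -115.0, 24.0], [540.0, -120.0, 23.0], [546.0, -125.0, 23.0], [550.0, -134.0, 28.0]] [87 53 40]
252 [[528.0, -120.0, 24.0], [535.0, -125.0, 23.0], [541.0, -131.0, 25.0], [548.0, -136.0, 25.0]] [90 55 41]
254 [[523.0, -125.0, 25.0], [529.0, -131.0, 26.0], [537.0, -136.0, 25.0], [547.0, -138.0, 20.0]] [82 52 40]
[358.00926081 252.63315658] [358.36346196 248.51387554]
```

Run:
```python
from h import *
s=ctrl.read_state(); im,d,c=grab('wrist')
K,R,t=c; cp=-R.T@t; print('cam',cp, 'eef',s['eef_pos'])
for u,v in [(320,150),(180,150),(400,200),(560,180),(40,250),(320,230)]:
    print((u,v),d[v,u],pt(c,u,v,d[v,u],True).round(1),pt((c[0],c[1],c[2]),u,v,d[v,u],True)[2])
# finger tips
for v in range(280,420,10): print(v,[ (pt(c,u,v,d[v,u],True).round(0).tolist()) for u in (300,316,330)])
```

```text
cam [ 619.27174994 -136.61791599  177.02460981] eef [ 544.46184935 -121.69564466   13.22718915]
(320, 150) 157.05948 [ 609.4 -136.8   15.6] 15.61186785938375
(180, 150) 168.56137 [623.5 -70.7   3.3] 3.2740477558812415
(400, 200) 178.81384 [ 5.776e+02 -1.710e+02  4.000e-01] 0.44744156772094357
(560, 180) 138.73596 [ 582.9 -240.2   36.6] 36.6157648528482
(40, 250) 174.71495 [593.3  31.   12.1] 12.084334775129747
(320, 230) 168.15854 [ 574.  -130.1   15.1] 15.123476070951085
280 [[557.0, -118.0, 28.0], [555.0, -125.0, 26.0], [554.0, -131.0, 26.0]]
290 [[552.0, -117.0, 27.0], [550.0, -124.0, 27.0], [550.0, -130.0, 28.0]]
300 [[557.0, -119.0, 48.0], [556.0, -125.0, 48.0], [555.0, -130.0, 48.0]]
310 [[557.0, -119.0, 56.0], [556.0, -125.0, 57.0], [555.0, -130.0, 55.0]]
320 [[557.0, -119.0, 63.0], [556.0, -125.0, 63.0], [556.0, -129.0, 65.0]]
330 [[557.0, -119.0, 70.0], [555.0, -124.0, 69.0], [554.0, -129.0, 69.0]]
340 [[557.0, -120.0, 77.0], [553.0, -124.0, 71.0], [556.0, -129.0, 78.0]]
350 [[558.0, -120.0, 84.0], [549.0, -123.0, 73.0], [556.0, -129.0, 84.0]]
360 [[557.0, -120.0, 88.0], [545.0, -123.0, 73.0], [556.0, -129.0, 89.0]]
370 [[558.0, -120.0, 94.0], [541.0, -122.0, 72.0], [557.0, -129.0, 94.0]]
380 [[558.0, -121.0, 99.0], [536.0, -121.0, 72.0], [558.0, -129.0, 100.0]]
390 [[556.0, -120.0, 101.0], [493.0, -113.0, 26.0], [555.0, -128.0, 102.0]]
400 [[554.0, -120.0, 102.0], [486.0, -111.0, 26.0], [552.0, -128.0, 102.0]]
410 [[550.0, -119.0, 102.0], [478.0, -110.0, 25.0], [549.0, -127.0, 102.0]]
```

The fingers shut above the handle. They are clear of it, and the tips sit near z≈38 although the TCP reads 13. The stated overhang therefore does not match what I see, so I'll measure it.

step_arm --deltas '[[[0.6, 0, 0, 10, 0, 0, 0], [0.6, 0, 0, 0, 0, 0, 0], [0.6, 0, 0, 0, 0, 0, 0], [0.6, 0, 0, 0, 0, 0, 0]]]'

```text
clock: 4.08
eef_pos: [544.5, -121.6, 23.3]
tool_rot: [-3.142, -0.001, -0.193]
force: [-0.0, 0.2, -0.3]
width: 47.8
```

Run:
```python
from h import *
s=st(); im,d,c=grab('side'); P=cloud('side',im,d,c)
cv2.imwrite('pics/s3.png',cv2.resize(im[180:300,290:430,::-1],None,fx=5,fy=5,interpolation=cv2.INTER_NEAREST))
q=P.reshape(-1,3); e=s['eef_pos']; g=im.reshape(-1,3).max(1)<70
k=(np.abs(q[:,0]-e[0])<25)&(np.abs(q[:,1]-e[1])<55)&(q[:,2]>30)&(q[:,2]<120)
for z in range(30,80,3):
    m=k&(q[:,2]>=z)&(q[:,2]<z+3); print(z,m.sum(), q[m].mean(0).round(0) if m.any() else '')
```

```text
{'clock': 4.0833, 'eef_pos': [544.523, -121.625, 23.28], 'tool_rot': [-3.142, -0.001, -0.193], 'force': [-0.046, 0.161, -0.292], 'width': 47.848614934563756}
30 0 
33 0 
36 0 
39 0 
42 0 
45 7 [ 544. -114.   47.]
48 12 [ 543. -112.   50.]
51 16 [ 540. -118.   52.]
54 19 [ 542. -121.   55.]
57 23 [ 537. -134.   58.]
60 19 [ 538. -127.   62.]
63 27 [ 541. -123.   65.]
66 20 [ 540. -127.   68.]
69 21 [ 539. -131.   71.]
72 23 [ 541. -125.   73.]
75 24 [ 541. -116.   76.]
78 17 [ 539. -123.   79.]
```

View pics/s3.png

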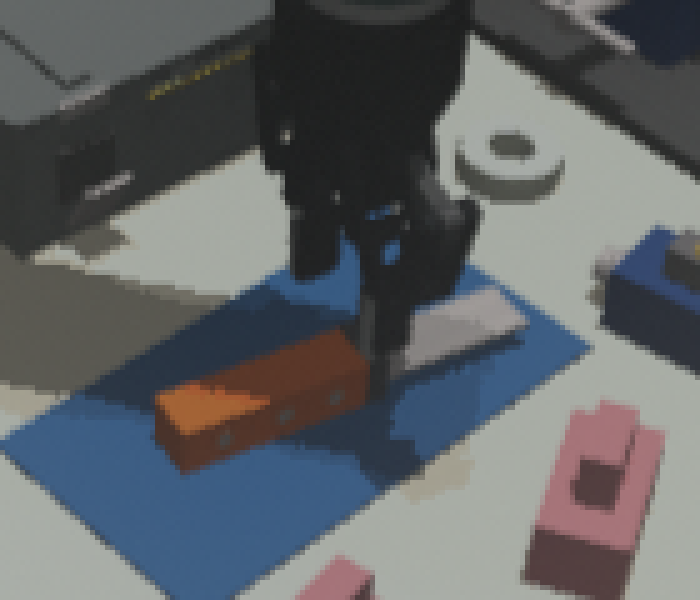

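step_arm --deltas '[[[0.6, 0, 0, -12, 0, 0, 0], [0.6, 0, 0, -12, 0, 0, 0], [0.6, 0, 0, -8, 0, 0, 0], [0.6, 0, 0, -3, 0, 0, 0], [0.6, 0, 0, 0, 0, 0, 0]]]'

```text
clock: 4.55
eef_pos: [543.2, -121.5, -13.6]
tool_rot: [-3.141, 0.003, -0.193]
force: [-0.3, 0.9, 0.5]
width: 51.3
```

Run:
```python
from h import *
s=st(); im,d,c=grab('side'); P=cloud('side',im,d,c)
cv2.imwrite('pics/s4.png',cv2.resize(im[180:300,290:430,::-1],None,fx=5,fy=5,interpolation=cv2.INTER_NEAREST))
```

```text
{'clock': 4.55, 'eef_pos': [543.228, -121.505, -13.553], 'tool_rot': [-3.141, 0.003, -0.193], 'force': [-0.296, 0.931, 0.467], 'width': 51.27463519658884}
```

View pics/s4.png

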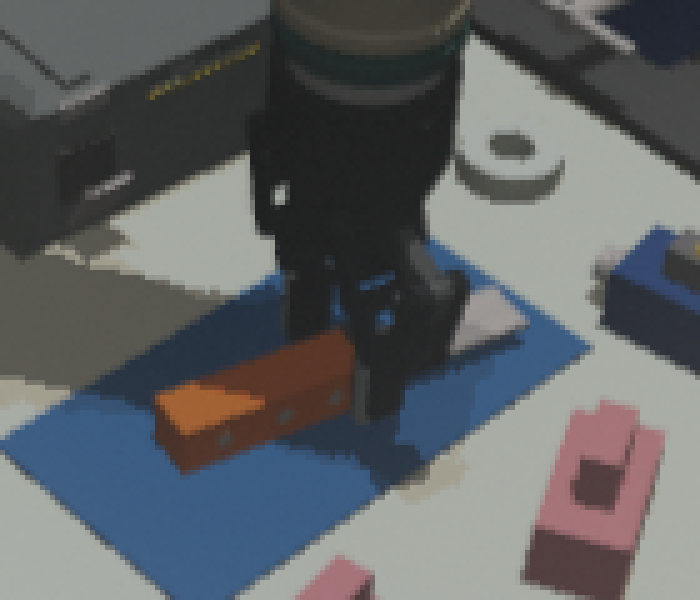

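step_arm --deltas '[[[0, 0, 0, 0, 0, 0, 0], [0, 0, 0, 0, 0, 0, 0], [0, 0, 0, 0, 0, 0, 0], [0, 0, 0, 0, 0, 0, 0], [0, 0, 0, 0, 0, 0, 0]]]'

```text
clock: 5.02
eef_pos: [544.8, -122.0, -11.4]
tool_rot: [3.141, -0.001, -0.193]
force: [0.2, -1.0, 3.1]
width: 24.5
```

step_arm --deltas '[[[0, 0, 0, 8, 0, 0, 0], [0, 0, 0, 15, 0, 0, 0], [0, 0, 0, 20, 0, 0, 0], [0, 0, 0, 20, 0, 0, 0], [0, 0, 0, 20, 0, 0, 0], [0, 0, 0, 20, 0, 0, 0], [0, 0, 0, 8, 0, 0, 0], [0, 0, 0, 0, 0, 0, 0]]]'

```text
clock: 5.68
eef_pos: [545.5, -121.8, 100.8]
tool_rot: [-3.141, -0.003, -0.193]
force: [0.2, -1.2, -1.7]
width: 24.7
```

step_arm --deltas '[[[0, 2.8, 2.5, 0, 0, 0, 0.1], [0, 2.8, 2.5, 0, 0, 0, 0.1], [0, 2.8, 2.5, 0, 0, 0, 0.1], [0, 2.8, 2.5, 0, 0, 0, 0.11], [0, 2.8, 2.5, 0, 0, 0, 0.11], [0, 2.8, 2.5, 0, 0, 0, 0.11], [0, 2.8, 2.5, 0, 0, 0, 0.11], [0, 2.8, 2.5, 0, 0, 0, 0.11]]]'

```text
clock: 6.35
eef_pos: [565.9, -101.0, 97.6]
tool_rot: [-3.14, 0.001, 0.663]
force: [-0.3, -0.4, -0.3]
width: 24.3
```

step_arm --deltas '[[[0, 2.8, 2.5, 0, 0, 0, 0.11], [0, 2.8, 2.5, 0, 0, 0, 0.11], [0, 2.8, 2.5, 0, 0, 0, 0.11], [0, 2.8, 2.5, 0, 0, 0, 0.11], [0, 2.8, 2.5, 0, 0, 0, 0.11], [0, 2.8, 2.5, 0, 0, 0, 0.11], [0, 2.8, 2.5, 0, 0, 0, 0.11], [0, 2.8, 2.5, 0, 0, 0, 0.11]]]'

```text
clock: 7.02
eef_pos: [588.2, -81.0, 97.5]
tool_rot: [-3.139, -0.001, 1.543]
force: [-0.3, -0.5, -0.8]
width: 24.7
```

Run:
```python
from h import *
s=st(); grab('wrist','w5.png'); im,d,c=grab('side'); P=cloud('side',im,d,c)
cv2.imwrite('pics/s5.png',cv2.resize(im[130:330,230:450,::-1],None,fx=3.6,fy=3,interpolation=cv2.INTER_NEAREST))
np.save('P5.npy',P)
```

```text
{'clock': 7.0167, 'eef_pos': [588.186, -80.986, 97.543], 'tool_rot': [-3.139, -0.001, 1.543], 'force': [-0.335, -0.508, -0.775], 'width': 24.736569714834467}
```

View pics/s5.png

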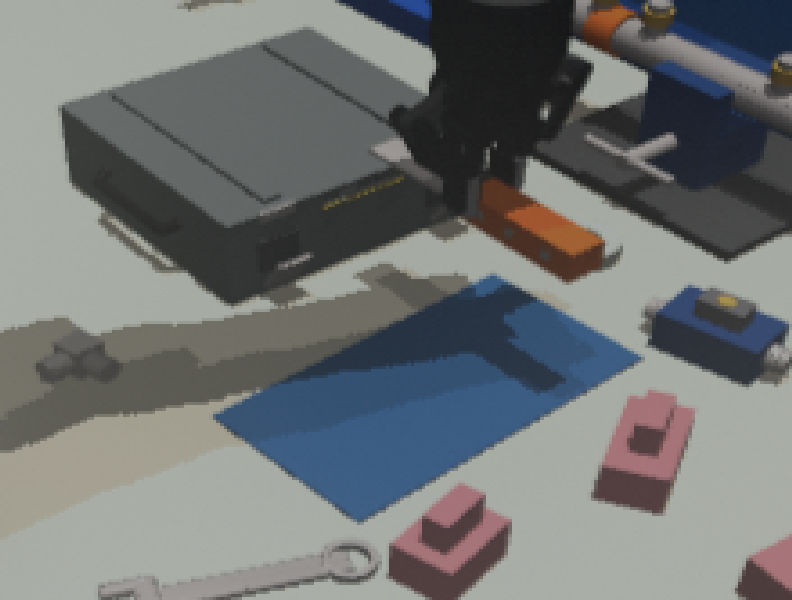

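View pics/w5.png

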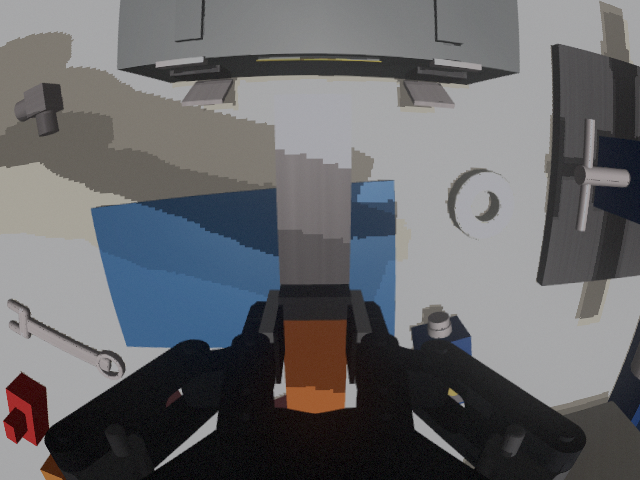

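Run:
```python
from h import *
s=ctrl.read_state(); e=s['eef_pos']; im,d,c=grab('wrist')
fit=[]
for v in range(130,285,10):
    fit.append([pt(c,u,v,d[v,u],True) for u in (300,315,330)])
fit=np.array(fit).reshape(-1,3); k=fit[:,2]>100
print(fit[1::3].round(1).tolist())
a=np.polyfit(fit[k,1],fit[k,2],1); print('blade dz/dy',a,'z at grip y',np.polyval(a,e[1]),'tip z', np.polyval(a,e[1]+88))
# blade lateral edges & tip
v=220; row=np.array([pt(c,u,v,d[v,u],True) for u in range(260,370)]); k=row[:,2]>100; print('blade x',row[k][[0,-1]].round(1))
col=np.array([pt(c,315,v,d[v,315],True) for v in range(60,160)]); k=col[:,2]>100; print('tip', col[k][0].round(1))
hsv=cv2.cvtColor(im,cv2.COLOR_RGB2HSV); y=(hsv[...,0]>20)&(hsv[...,0]<35)&(hsv[...,1]>90); y[80:]=0
vs,us=np.nonzero(y); print('yellow',us.min(),us.max(),vs.min(),vs.max())
for u in (us.min(),us.max()):
    vv=vs[us==u].mean(); print(pt(c,u,int(vv),d[int(vv),u],True).round(1), onz(c,u,vv,60,True).round(1))
# lid front edge corners
for u,v in [(150,50),(320,40),(480,50),(320,55)]: print((u,v),pt(c,u,v,d[v,u],True).round(1))
# side check
im,d,c=grab('side'); P=cloud('side',im,d,c)
hsv=cv2.cvtColor(im,cv2.COLOR_RGB2HSV); y=(hsv[...,0]>18)&(hsv[...,0]<35)&(hsv[...,1]>80)&(P[...,1]<60)&(P[...,1]>10)&(P[...,0]>500)&(P[...,0]<680)&(P[...,2]>50)
print('yellow side',P[y].min(0).round(1),P[y].max(0).round(1),P[y].mean(0).round(1),y.sum())
o=(hsv[...,0]<20)&(hsv[...,1]>120)&(P[...,2]>90)&(P[...,1]<-60)&(P[...,0]<680)&(P[...,0]>500)&(P[...,1]>-200)
q=P[o]; print('handle top', np.percentile(q[:,2],[2,50,98]).round(1), q.min(0).round(0),q.max(0).round(0))
```

```text
[[591.9, -6.3, 124.7], [591.8, -10.0, 124.2], [591.7, -13.7, 124.1], [591.6, -17.3, 126.2], [591.5, -21.1, 125.0], [591.4, -24.9, 124.3], [591.2, -28.5, 125.4], [591.1, -32.3, 125.5], [591.0, -36.4, 124.2], [590.9, -40.2, 124.4], [590.7, -44.1, 124.9], [590.6, -48.0, 125.1], [590.5, -52.2, 124.8], [590.3, -56.7, 123.6], [590.2, -60.2, 125.6], [590.1, -64.9, 124.7]]
blade dz/dy [4.32651933e-03 1.24775577e+02] z at grip y 124.4265574779182 tip z 124.80729117863378
blade x [[576.8 -39.7 124.8]
 [604.2 -40.7 124.2]]
tip [592.4   7.1 123.6]
yellow 254 379 59 62
[561.   32.5  63. ] [560.6  33.1  60. ]
[627.4  30.4  60.3] [627.5  30.5  60. ]
(150, 50) [508.3  42.8  78.3]
(320, 40) [595.8  38.3  79.4]
(480, 50) [678.9  37.5  77.7]
(320, 55) [595.6  31.6  74.6]
yellow side [561.3  27.7  58.9] [625.8  35.1  64.1] [594.6  31.5  61.3] 22
handle top [114.  133.  135.8] [ 571. -171.  112.] [602. -77. 137.]
```

step_arm --deltas '[[[0, 0, 0, -15, 0, 0, 0], [0, 0, 0, -15, 0, 0, 0], [0, 0, 0, -15, 0, 0, 0], [0, 0, 0, -8, 0, 0, 0], [0, 0, 0, -2.8, 0, 0, 0], [0, 0, 0, 0, 0, 0, 0], [0, 0, 0, 0, 0, 0, 0]]]'

```text
clock: 7.8
eef_pos: [589.4, -81.9, 43.5]
tool_rot: [3.141, 0.0, 1.536]
force: [-0.2, 0.1, -0.6]
width: 24.5
```

Run:
```python
from h import *
s=st(); im,d,c=grab('wrist','w6.png')
r=np.array([pt(c,u,v,d[v,u],True) for u in (300,315,330) for v in range(170,260,6)]); print(np.median(r[:,2]), np.polyfit(r[:,1],r[:,2],1))
```

```text
{'clock': 7.8, 'eef_pos': [589.377, -81.89, 43.537], 'tool_rot': [3.141, 0.0, 1.536], 'force': [-0.158, 0.123, -0.619], 'width': 24.49174152627475}
70.44430086387774 [-2.24300448e-03  7.03616677e+01]
```

View pics/w6.png

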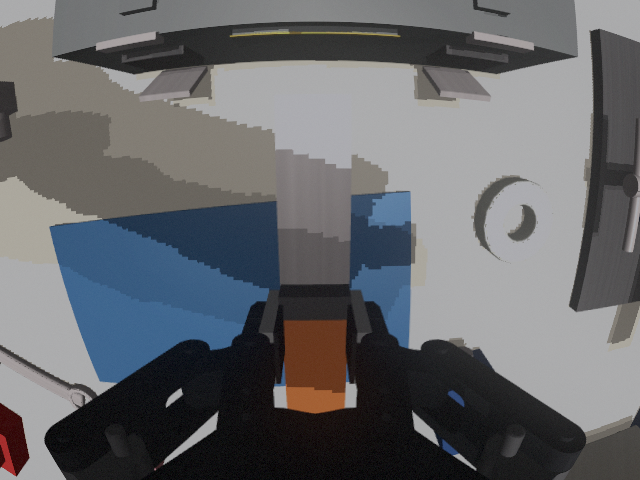

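step_arm --deltas '[[[0, 0.2, 5, -1.2, 0, 0, 0], [0, 0.2, 8, 0, 0, 0, 0], [0, 0.2, 8, 0, 0, 0, 0], [0, 0.2, 8, 0, 0, 0, 0], [0, 0.2, 8, 0, 0, 0, 0], [0, 0.2, 6, 0, 0, 0, 0], [0, 0, 0, 0, 0, 0, 0]]]'

```text
clock: 8.43
eef_pos: [590.4, -35.8, 42.0]
tool_rot: [-3.141, -0.001, 1.54]
force: [0.3, -0.1, -1.4]
width: 24.8
```

Run:
```python
from h import *
s=st(); im,d,c=grab('wrist','w7.png')
r=np.array([pt(c,u,v,d[v,u],True) for u in (300,315,330) for v in range(170,260,6)]); print(np.median(r[:,2]), np.polyfit(r[:,1],r[:,2],1))
```

```text
{'clock': 8.4333, 'eef_pos': [590.439, -35.833, 41.968], 'tool_rot': [-3.141, -0.001, 1.54], 'force': [0.346, -0.106, -1.443], 'width': 24.80126915533227}
68.73048217632362 [6.24085534e-03 6.86011883e+01]
```

View pics/w7.png

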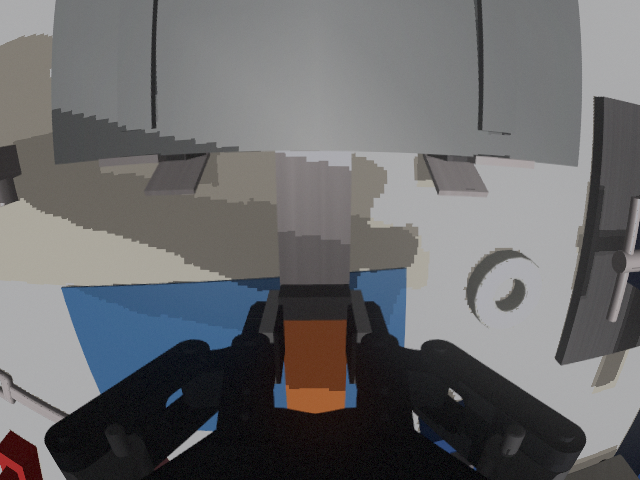

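step_arm --deltas '[[[0, 0, 0, 3, 0, 0, 0], [0, 0, 0, 5, 0, 0, 0], [0, 0, 0, 5, 0, 0, 0], [0, 0, 0, 5, 0, 0, 0], [0, 0, 0, 6, 0, 0, 0], [0, 0, 0, 6, 0, 0, 0], [0, 0, 0, 6, 0, 0, 0], [0, 0, 0, 6, 0, 0, 0], [0, 0, 0, 6, 0, 0, 0]]]'

```text
clock: 9.23
eef_pos: [590.3, -38.9, 90.7]
tool_rot: [3.142, 0.0, 1.537]
force: [-0.1, 2.1, -5.7]
width: 24.5
```

Run:
```python
from h import *
s=st(); im,d,c=grab('wrist','w8.png')
r=np.array([pt(c,u,v,d[v,u],True) for u in (300,315,330) for v in range(200,270,6)]); print(np.median(r[:,2]), np.polyfit(r[:,1],r[:,2],1))
r=np.array([pt(c,u,v,d[v,u],True) for u in (250,315,380) for v in range(20,140,20)]);print(r.round(0).tolist())
im,d,c=grab('side'); cv2.imwrite('pics/s8.png',cv2.resize(im[130:330,230:450,::-1],None,fx=3.6,fy=3))
```

```text
{'clock': 9.2333, 'eef_pos': [590.263, -38.863, 90.695], 'tool_rot': [3.142, 0.0, 1.537], 'force': [-0.144, 2.133, -5.707], 'width': 24.45947339354433}
116.91209618189318 [-1.18890041e-02  1.16885196e+02]
[[571.0, 80.0, 115.0], [571.0, 71.0, 117.0], [571.0, 63.0, 119.0], [571.0, 55.0, 120.0], [571.0, 47.0, 123.0], [571.0, 40.0, 123.0], [595.0, 78.0, 115.0], [595.0, 69.0, 117.0], [594.0, 61.0, 120.0], [594.0, 54.0, 122.0], [594.0, 46.0, 122.0], [594.0, 39.0, 124.0], [619.0, 78.0, 114.0], [618.0, 69.0, 118.0], [618.0, 61.0, 120.0], [617.0, 53.0, 122.0], [617.0, 46.0, 123.0], [616.0, 39.0, 124.0]]
```

View pics/s8.png

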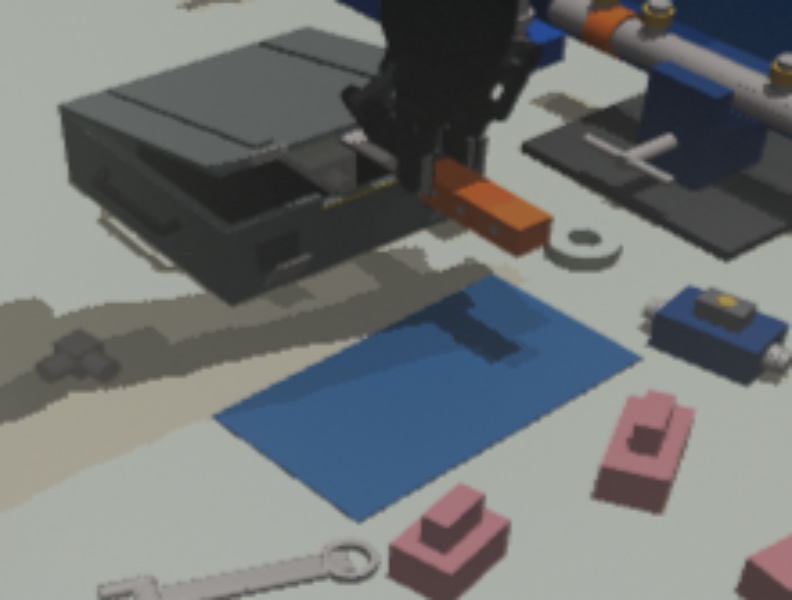

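View pics/w8.png

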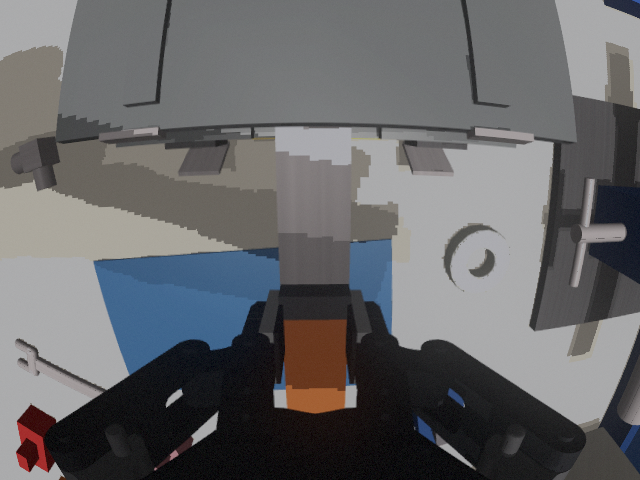

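The blade has the lid up about 0.23 rad and hasn't slipped in the grip. I'll keep pushing with the blade tip along the lid's arc.

step_arm --deltas '[[[0, 0.1, 4.4, 9.2, 0, 0, 0], [0, 0.1, 4.4, 9.2, 0, 0, 0], [0, 0.1, 4.4, 9.2, 0, 0, 0], [0, 0.1, 4.4, 9.2, 0, 0, 0], [0, 0.1, 4.4, 9.2, 0, 0, 0], [0, 0.2, 7.4, 8.5, 0, 0, 0], [0, 0.2, 7.4, 8.5, 0, 0, 0], [0, 0.2, 7.4, 8.5, 0, 0, 0], [0, 0.2, 7.4, 8.5, 0, 0, 0], [0, 0.2, 7.4, 8.5, 0, 0, 0]]]'

```text
clock: 10.17
eef_pos: [592.0, 21.5, 179.5]
tool_rot: [3.141, -0.0, 1.537]
force: [0.3, -3.0, -3.9]
width: 24.6
```

Run:
```python
from h import *
s=st(); im,d,c=grab('wrist','w9.png')
im,d,c=grab('side'); cv2.imwrite('pics/s9.png',cv2.resize(im[80:330,200:450,::-1],None,fx=3,fy=2.4))
```

```text
{'clock': 10.1667, 'eef_pos': [592.031, 21.459, 179.519], 'tool_rot': [3.141, -0.0, 1.537], 'force': [0.34, -2.963, -3.891], 'width': 24.646329376458066}
```

View pics/s9.png

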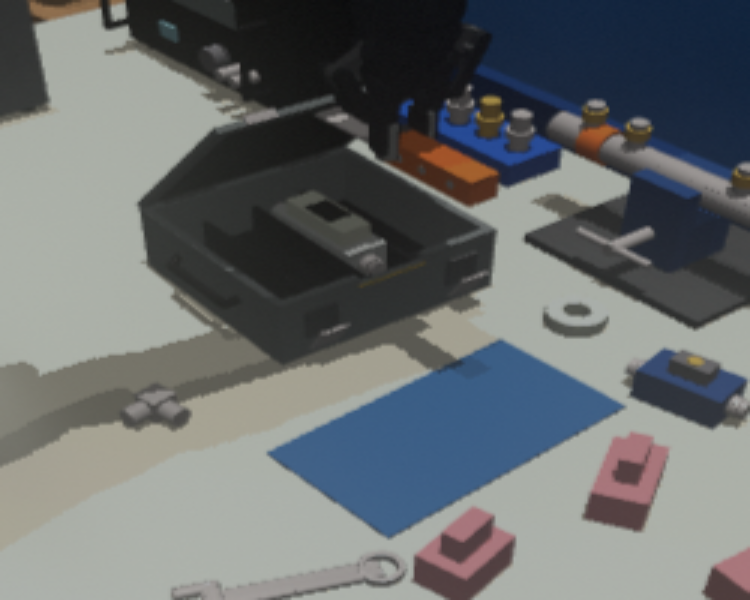

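View pics/w9.png

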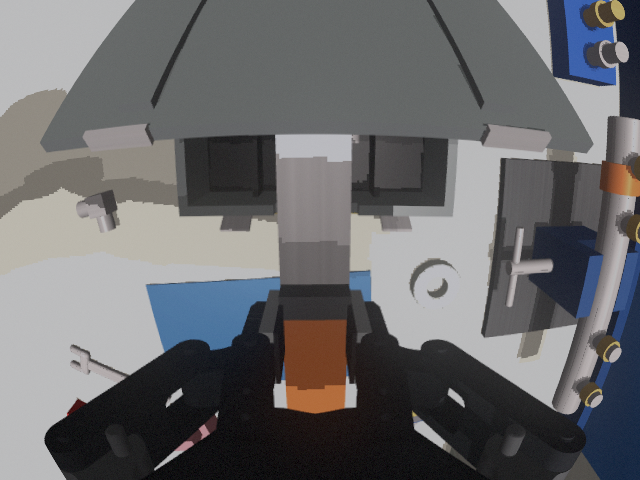

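Works well: the lid is at about 0.8 rad. I'll continue along the arc.

step_arm --deltas '[[[0, 0.2, 9.4, 5.8, 0, 0, 0], [0, 0.2, 9.4, 5.8, 0, 0, 0], [0, 0.2, 9.4, 5.8, 0, 0, 0], [0, 0.2, 9.4, 5.8, 0, 0, 0], [0, 0.2, 9.4, 5.8, 0, 0, 0], [0, 0.2, 10.5, 2.6, 0, 0, 0], [0, 0.2, 10.5, 2.6, 0, 0, 0], [0, 0.2, 10.5, 2.6, 0, 0, 0], [0, 0.2, 10.5, 2.6, 0, 0, 0], [0, 0.2, 10.5, 2.6, 0, 0, 0]]]'

```text
clock: 11.1
eef_pos: [594.0, 121.2, 220.8]
tool_rot: [3.141, -0.0, 1.537]
force: [1.4, -3.6, -2.0]
width: 24.6
```

step_arm --deltas '[[[0, 0.2, 10.5, -0.4, 0, 0, 0], [0, 0.2, 10.5, -0.4, 0, 0, 0], [0, 0.2, 10.5, -0.4, 0, 0, 0], [0, 0.2, 10.5, -0.4, 0, 0, 0], [0, 0.2, 10.5, -0.4, 0, 0, 0], [0, 0.2, 10, -1, 0, 0, 0], [0, 0, 0, 0, 0, 0, 0], [0, 0, 0, 0, 0, 0, 0]]]'

```text
clock: 11.77
eef_pos: [594.2, 184.4, 217.0]
tool_rot: [-3.14, -0.001, 1.539]
force: [0.0, 0.5, -2.3]
width: 24.3
```

Run:
```python
from h import *
s=st()
im,d,c=grab('side'); cv2.imwrite('pics/s10.png',cv2.resize(im[30:330,200:500,::-1],None,fx=2.5,fy=2))
im,d,c=grab('top','t10.png'); P=cloud('top',im,d,c); q=P.reshape(-1,3)
k=(q[:,0]>500)&(q[:,0]<560)&(q[:,1]>200)&(q[:,1]<340)
for z in range(80,300,20):
    m=k&(q[:,2]>z)&(q[:,2]<z+20); print(z,m.sum(),q[m,1].min() if m.any() else '',q[m,1].max() if m.any() else '')
```

```text
{'clock': 11.7667, 'eef_pos': [594.222, 184.355, 216.982], 'tool_rot': [-3.14, -0.001, 1.539], 'force': [0.014, 0.503, -2.314], 'width': 24.332459990935277}
80 99 232.83758072400062 247.8167667948849
100 109 243.30623390825116 252.79439979827737
120 115 247.29931698130758 256.07114683234624
140 120 252.29440847870274 260.1285756053283
160 103 256.14152805212586 263.0113587852059
180 0  
200 0  
220 0  
240 0  
260 0  
280 0
```

View pics/s10.png

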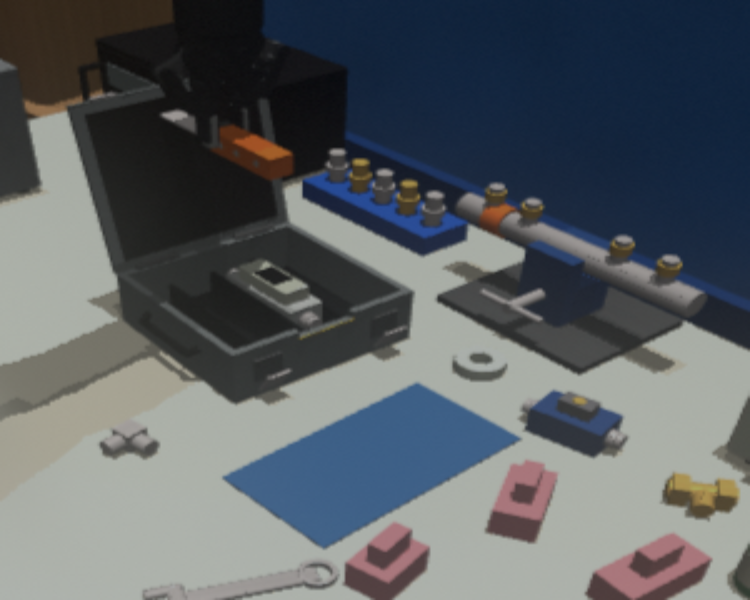

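View pics/t10.png

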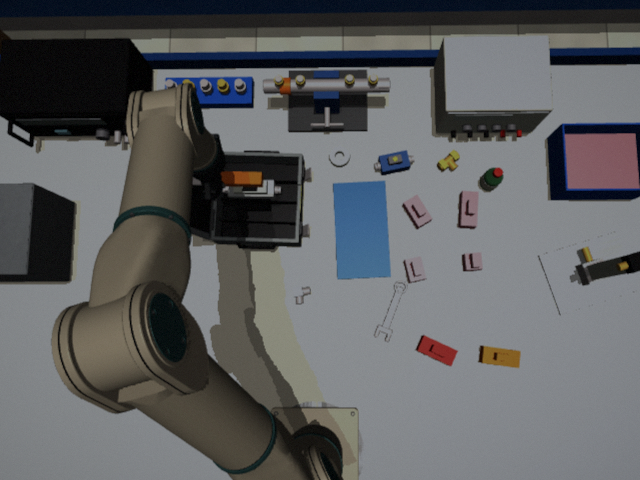

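The lid is back at about 1.79 rad. I'll return the blade to the mat.

step_arm --deltas '[[[0, 0, -20, 0, 0, 0, 0], [0, 0, -25, 0, 0, 0, 0], [0, -3, -20, 0, 0, 0, -0.11], [0, -3, -20, 0, 0, 0, -0.11], [0, -3, -20, 0, 0, 0, -0.11], [0, -3, -20, 0, 0, 0, -0.11], [0, -3, -20, 0, 0, 0, -0.11], [0, -3, -20, 0, 0, 0, -0.11], [0, -3, -20, 0, 0, 0, -0.11], [0, -3, -20, 0, 0, 0, -0.11]]]'

```text
clock: 12.7
eef_pos: [570.7, -23.7, 217.8]
tool_rot: [-3.141, -0.001, 0.651]
force: [0.3, 0.5, -0.7]
width: 24.1
```

step_arm --deltas '[[[0, -3, -20, -10, 0, 0, -0.11], [0, -3, -20, -15, 0, 0, -0.11], [0, -3, -20, -20, 0, 0, -0.11], [0, -3, -20, -20, 0, 0, -0.11], [0, -3, -15, -25, 0, 0, -0.11], [0, -3, -8, -25, 0, 0, -0.11], [0, -3, 0, -20, 0, 0, -0.11], [0, -3, 0, -20, 0, 0, -0.1], [0, 0, 0, -20, 0, 0, 0], [0, 0, 0, 0, 0, 0, 0]]]'

```text
clock: 13.53
eef_pos: [544.5, -124.6, 39.4]
tool_rot: [-3.141, 0.006, -0.214]
force: [-0.9, 0.1, -1.7]
width: 24.5
```

Run:
```python
from h import *
s=st(); im,d,c=grab('wrist','w11.png')
r=np.array([pt(c,u,v,d[v,u],True) for u in (300,315,330) for v in range(170,260,6)]); print(np.median(r[:,2]))
im,d,c=grab('top','t11.png'); 
b=im[135:255,190:320,::-1].astype(float); b=np.clip((b/255)**0.5*255*1.2,0,255).astype(np.uint8)
cv2.imwrite('pics/t11c.png',cv2.resize(b,None,fx=5,fy=4.9,interpolation=cv2.INTER_CUBIC))
P=cloud('top',im,d,c); np.save('P11.npy',P)
```

```text
{'clock': 13.5333, 'eef_pos': [544.521, -124.628, 39.383], 'tool_rot': [-3.141, 0.006, -0.214], 'force': [-0.94, 0.107, -1.704], 'width': 24.54325432487361}
65.87778682035821
```

View pics/t11c.png

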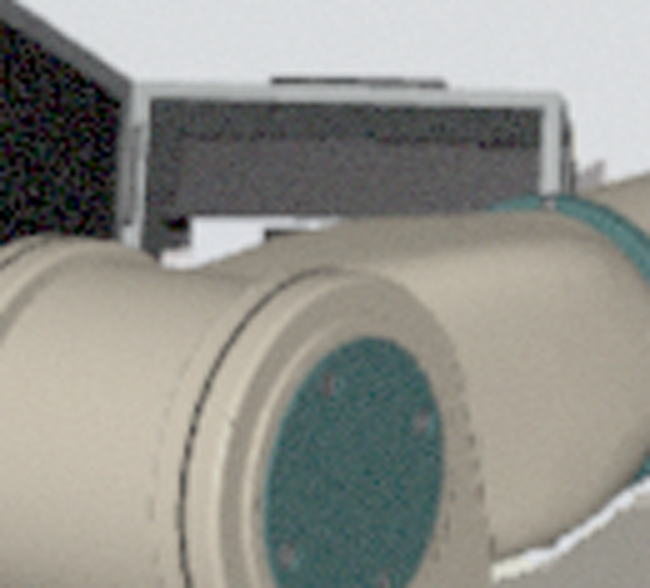

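View pics/w11.png

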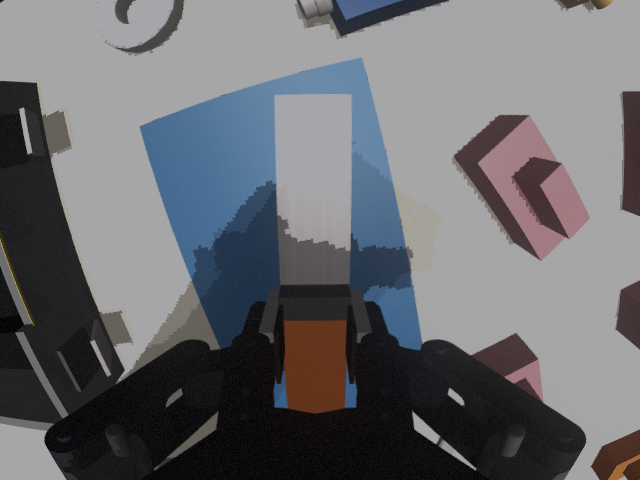

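step_arm --deltas '[[[0, 0, 0, -15, 0, 0, 0], [0, 0, 0, -15, 0, 0, 0], [0, 0, 0, -10, 0, 0, 0], [0, 0, 0, -6, 0, 0, 0], [0, 0, 0, -3, 0, 0, 0], [0, 0, 0, -1, 0, 0, 0], [0, 0, 0, 0, 0, 0, 0]]]'

```text
clock: 14.22
eef_pos: [547.4, -125.9, -7.0]
tool_rot: [3.142, -0.001, -0.213]
force: [0.1, -0.3, -1.4]
width: 24.4
```

step_arm --deltas '[[[0.5, 0, 0, 0, 0, 0, 0], [0.5, 0, 0, 0, 0, 0, 0], [0.5, 0, 0, 0, 0, 0, 0], [0.5, 0, 0, 15, 0, 0, 0], [0.5, 0, 0, 35, 0, 0, 0], [0.5, 0, 0, 40, 0, 0, 0], [0.5, 0, 0, 40, 0, 0, 0], [0.5, 0, 0, 40, 0, 0, 0], [0.5, 0, 0, 10, 0, 0, 0]]]'

```text
clock: 14.97
eef_pos: [550.0, -127.6, 178.6]
tool_rot: [3.141, -0.01, -0.214]
force: [1.3, -0.8, -0.1]
width: 42.4
```

Run:
```python
from h import *
s=st(); im,d,c=grab('wrist','w12.png')
K,R,t=c; cp=-R.T@t; print('cam-eef',cp-s['eef_pos'], 'axis',R[2])
```

```text
{'clock': 14.9667, 'eef_pos': [550.005, -127.619, 178.645], 'tool_rot': [3.141, -0.01, -0.214], 'force': [1.311, -0.772, -0.131], 'width': 42.41125049595636}
cam-eef [ 73.01867662 -16.04513954 164.50882277] axis [-0.27967932  0.06087016 -0.95816194]
```

View pics/w12.png

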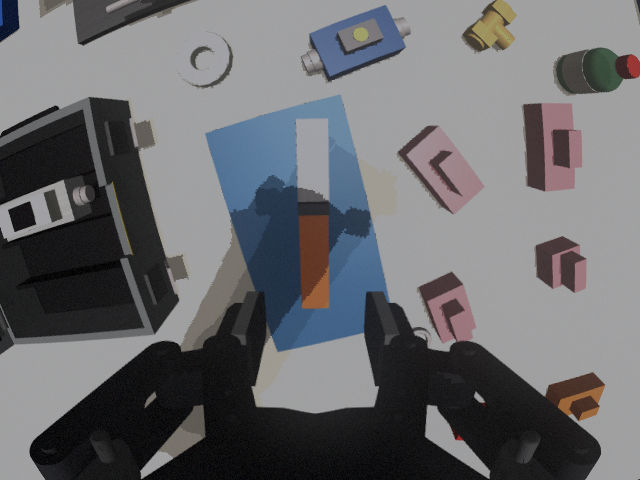

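step_arm --deltas '[[[0.65, 24, -11, -5, 0, 0, 0.07], [0.65, 24, -11, -5, 0, 0, 0.07], [0.65, 24, -11, -5, 0, 0, 0.07], [0.65, 24, -11, -10, 0, 0, 0.07], [0.65, 24, -11, -10, 0, 0, 0.07], [0.65, 23, -12, -10, 0, 0, 0.06], [0.65, 0, 0, -10, 0, 0, 0], [0.65, 0, 0, 0, 0, 0, 0]]]'

```text
clock: 15.68
eef_pos: [688.3, -192.7, 113.6]
tool_rot: [-3.139, 0.005, 0.196]
force: [-1.2, -0.1, -0.5]
width: 55.2
```

```bash
cat >> h.py <<'E'
def wcloud(d,c):
    K,R,t=c; v,u=np.mgrid[:480,:640]
    x=(u-K[0,2])/K[0,0]; y=(v-K[1,2])/K[1,1]; r=np.hypot(x,y)+1e-12
    tt=np.tan(np.minimum(r,1.5))/r*d
    return (np.stack([x*tt,y*tt,d],-1)-t)@R
E
python3 - <<'E'
from h import *
s=st(); im,d,c=grab('wrist','w13.png'); P=wcloud(d,c); A=np.ones((480,640),bool)
B=(630,750,-260,-130); print('head',rect(P,A,46,54,B),'body',rect(P,A,30.5,37,B))
im,d,c=grab('top','t13.png'); P=cloud('top',im,d,c); np.save('P13.npy',P)
print('head',rect(P,A,46,54,B),'body',rect(P,A,30.5,37,B))
b=im[135:255,190:320,::-1].astype(float); b=np.clip((b/255)**0.45*255*1.2,0,255).astype(np.uint8)
cv2.imwrite('pics/t13c.png',cv2.resize(b,None,fx=5,fy=4.9,interpolation=cv2.INTER_CUBIC))
E
```

```text
{'clock': 15.6833, 'eef_pos': [688.298, -192.69, 113.587], 'tool_rot': [-3.139, 0.005, 0.196], 'force': [-1.157, -0.081, -0.537], 'width': 55.200978467537645}
head [693.3, -195.0, 31.9, 18.8, -78.0, 1427, 49.9] body [693.2, -195.3, 70.4, 41.9, -78.0, 4357, 33.8]
head [692.2, -195.3, 32.9, 19.4, -79.1, 88, 50.5] body [691.5, -191.5, 78.1, 41.9, -77.9, 276, 33.9]
```

View pics/t13c.png

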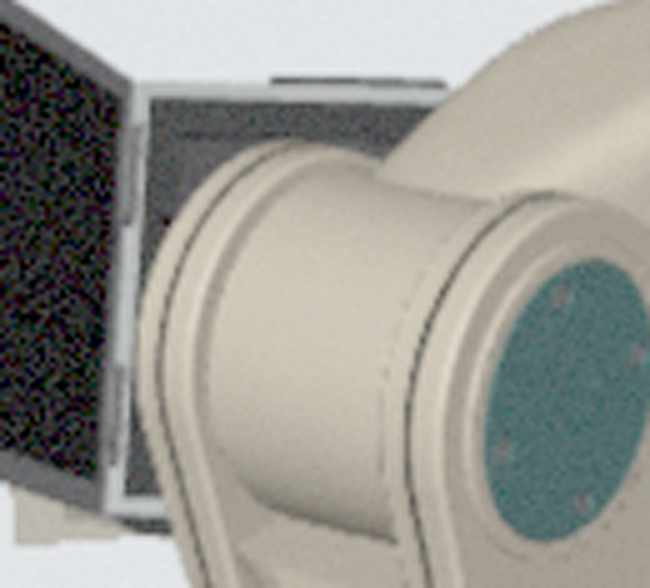

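View pics/w13.png

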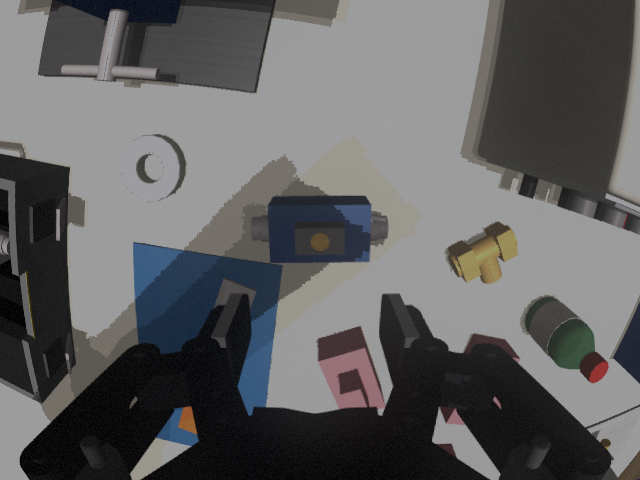

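Run:
```python
from h import *
s=ctrl.read_state(); im,d,c=grab('wrist'); P=wcloud(d,c)-s['eef_pos']
for u in (225,232,240,385,395,402):
    print(u,[(v,P[v,u].round(0).tolist()) for v in range(290,326,4)])
```

```text
225 [(290, [-62.0, 61.0, -101.0]), (294, [-65.0, 60.0, -101.0]), (298, [-69.0, 60.0, -101.0]), (302, [-73.0, 60.0, -102.0]), (306, [5.0, 35.0, 40.0]), (310, [5.0, 34.0, 44.0]), (314, [6.0, 34.0, 48.0]), (318, [6.0, 33.0, 50.0]), (322, [6.0, 32.0, 53.0])]
232 [(290, [-60.0, 55.0, -100.0]), (294, [5.0, 35.0, 30.0]), (298, [5.0, 34.0, 34.0]), (302, [5.0, 33.0, 37.0]), (306, [5.0, 33.0, 40.0]), (310, [6.0, 32.0, 44.0]), (314, [6.0, 31.0, 47.0]), (318, [6.0, 31.0, 50.0]), (322, [6.0, 30.0, 53.0])]
240 [(290, [-59.0, 49.0, -101.0]), (294, [6.0, 31.0, 30.0]), (298, [6.0, 31.0, 33.0]), (302, [6.0, 30.0, 37.0]), (306, [6.0, 29.0, 41.0]), (310, [5.0, 29.0, 42.0]), (314, [5.0, 29.0, 44.0]), (318, [4.0, 28.0, 45.0]), (322, [3.0, 28.0, 46.0])]
385 [(290, [-43.0, -69.0, -117.0]), (294, [17.0, -26.0, 30.0]), (298, [17.0, -25.0, 33.0]), (302, [15.0, -26.0, 32.0]), (306, [14.0, -26.0, 35.0]), (310, [13.0, -26.0, 35.0]), (314, [11.0, -27.0, 36.0]), (318, [9.0, -27.0, 36.0]), (322, [8.0, -27.0, 36.0])]
395 [(290, [-42.0, -78.0, -118.0]), (294, [18.0, -30.0, 30.0]), (298, [18.0, -29.0, 34.0]), (302, [18.0, -29.0, 38.0]), (306, [17.0, -28.0, 40.0]), (310, [17.0, -27.0, 43.0]), (314, [18.0, -27.0, 47.0]), (318, [16.0, -27.0, 48.0]), (322, [17.0, -26.0, 53.0])]
402 [(290, [-40.0, -83.0, -116.0]), (294, [-44.0, -85.0, -117.0]), (298, [-48.0, -86.0, -117.0]), (302, [18.0, -31.0, 38.0]), (306, [18.0, -31.0, 40.0]), (310, [18.0, -30.0, 43.0]), (314, [18.0, -29.0, 48.0]), (318, [18.0, -29.0, 50.0]), (322, [18.0, -28.0, 53.0])]
```

Run:
```python
from h import *
c=cam('side')
for z in (0,5,10,15,20): print(z,proj(c,[538,-148,z]).round(1),proj(c,[529,-146,z]).round(1),proj(c,[550,-150,z]).round(1))
```

```text
0 [363.6 265.1] [359.9 266.4] [368.2 263.2]
5 [363.7 263.5] [360.  264.8] [368.4 261.5]
10 [363.9 261.8] [360.2 263.2] [368.6 259.9]
15 [364.  260.2] [360.3 261.5] [368.8 258.2]
20 [364.2 258.5] [360.5 259.9] [369.  256.6]
```

step_arm --deltas '[[[0.58, 5, -2.3, -20, 0, 0, 0.01], [0.58, 0, 0, -25, 0, 0, 0], [0.58, 0, 0, -25, 0, 0, 0], [0.58, 0, 0, -15, 0, 0, 0], [0.58, 0, 0, -6, 0, 0, 0], [0.58, 0, 0, 0, 0, 0, 0]]]'

```text
clock: 16.33
eef_pos: [694.1, -194.2, 25.6]
tool_rot: [-3.14, 0.002, 0.207]
force: [0.5, -0.8, 0.0]
width: 49.6
```

Run:
```python
from h import *
s=st(); im,d,c=grab('wrist','w14.png'); P=wcloud(d,c); e=s['eef_pos']
for u in (225,232,240,385,395,402):
    print(u,[(v,(P[v,u]).round(0).tolist()) for v in range(290,310,3)])
```

```text
{'clock': 16.3333, 'eef_pos': [694.096, -194.225, 25.62], 'tool_rot': [-3.14, 0.002, 0.207], 'force': [0.501, -0.848, 0.005], 'width': 49.600015362885834}
225 [(290, [684.0, -151.0, 26.0]), (293, [682.0, -151.0, 25.0]), (296, [681.0, -152.0, 25.0]), (299, [678.0, -152.0, 23.0]), (302, [663.0, -148.0, -0.0]), (305, [694.0, -158.0, 58.0]), (308, [694.0, -158.0, 60.0])]
232 [(290, [686.0, -155.0, 27.0]), (293, [684.0, -155.0, 27.0]), (296, [682.0, -155.0, 26.0]), (299, [680.0, -155.0, 25.0]), (302, [676.0, -155.0, 22.0]), (305, [694.0, -160.0, 57.0]), (308, [700.0, -162.0, 69.0])]
240 [(290, [687.0, -159.0, 28.0]), (293, [699.0, -162.0, 53.0]), (296, [699.0, -163.0, 57.0]), (299, [699.0, -164.0, 60.0]), (302, [700.0, -164.0, 63.0]), (305, [699.0, -164.0, 64.0]), (308, [700.0, -165.0, 68.0])]
385 [(290, [704.0, -226.0, 34.0]), (293, [712.0, -220.0, 55.0]), (296, [712.0, -220.0, 57.0]), (299, [711.0, -219.0, 60.0]), (302, [711.0, -219.0, 62.0]), (305, [712.0, -218.0, 66.0]), (308, [711.0, -218.0, 67.0])]
395 [(290, [702.0, -233.0, 26.0]), (293, [701.0, -233.0, 28.0]), (296, [699.0, -234.0, 27.0]), (299, [697.0, -235.0, 26.0]), (302, [712.0, -223.0, 63.0]), (305, [712.0, -222.0, 65.0]), (308, [712.0, -222.0, 68.0])]
402 [(290, [702.0, -237.0, 26.0]), (293, [701.0, -237.0, 26.0]), (296, [698.0, -239.0, 23.0]), (299, [696.0, -240.0, 23.0]), (302, [684.0, -248.0, -0.0]), (305, [709.0, -228.0, 57.0]), (308, [709.0, -227.0, 61.0])]
```

View pics/w14.png

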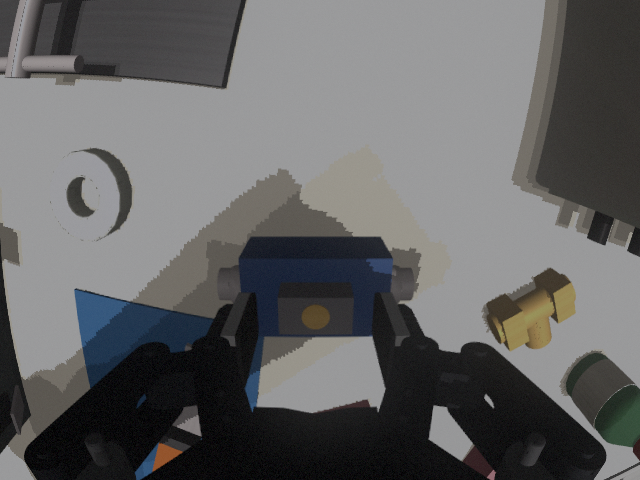

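step_arm --deltas '[[[0.58, 0, -0.5, -6, 0, 0, 0], [0.58, 0, 0, -4, 0, 0, 0], [0.58, 0, 0, -3, 0, 0, 0], [0.58, 0, 0, -2, 0, 0, 0], [0.58, 0, 0, 0, 0, 0, 0]]]'

```text
clock: 16.8
eef_pos: [694.9, -195.4, 11.2]
tool_rot: [-3.141, 0.0, 0.207]
force: [0.1, 1.2, -0.2]
width: 49.4
```

step_arm --deltas '[[[0.58, 0, 0, -2, 0, 0, 0], [0.58, 0, 0, -1, 0, 0, 0], [0.58, 0, 0, 0, 0, 0, 0]]]'

```text
clock: 17.05
eef_pos: [695.4, -195.6, 9.9]
tool_rot: [3.142, -0.001, 0.207]
force: [-2.8, 0.9, 6.2]
width: 49.3
```

step_arm --deltas '[[[0.58, -1, 0, 6, 0, 0, 0], [0, 0, 0, 0, 0, 0, 0], [0, 0, 0, 0, 0, 0, 0], [0, 0, 0, 0, 0, 0, 0], [0, 0, 0, 0, 0, 0, 0], [0, 0, 0, 0, 0, 0, 0]]]'

```text
clock: 17.55
eef_pos: [694.8, -195.5, 15.7]
tool_rot: [3.141, -0.001, 0.207]
force: [-1.0, 0.7, 5.8]
width: 30.6
```

step_arm --deltas '[[[0, 0, 0, 10, 0, 0, 0], [0, 0, 0, 20, 0, 0, 0], [0, 0, 0, 30, 0, 0, 0], [0, 0, 0, 40, 0, 0, 0], [0, 0, 0, 40, 0, 0, 0], [0, -10, 20, 30, 0, 0, -0.05], [0, -15, 30, 10, 0, 0, -0.05], [0, -15, 30, 0, 0, 0, -0.05], [0, -15, 30, 0, 0, 0, -0.05], [0, 0, 0, 0, 0, 0, 0]]]'

```text
clock: 18.38
eef_pos: [636.1, -75.2, 193.5]
tool_rot: [-3.132, 0.005, 0.013]
force: [-0.6, 2.2, -4.8]
width: 30.3
```

Run:
```python
from h import *
def br(im): return np.clip((im[:,:,::-1]/255.)**0.5*255*1.15,0,255).astype(np.uint8)
s=st(); im,d,c=grab('wrist'); cv2.imwrite('pics/w15.png',br(im))
im,d,c=grab('side'); np.savez('s15.npz',im=im,d=d); cv2.imwrite('pics/s15.png',cv2.resize(br(im)[120:280,220:400],None,fx=4.4,fy=3.7,interpolation=cv2.INTER_CUBIC))
im,d,c=grab('top'); cv2.imwrite('pics/t15.png',br(im))
```

```text
{'clock': 18.3833, 'eef_pos': [636.059, -75.244, 193.517], 'tool_rot': [-3.132, 0.005, 0.013], 'force': [-0.594, 2.187, -4.75], 'width': 30.326039692839245}
```

View pics/w15.png

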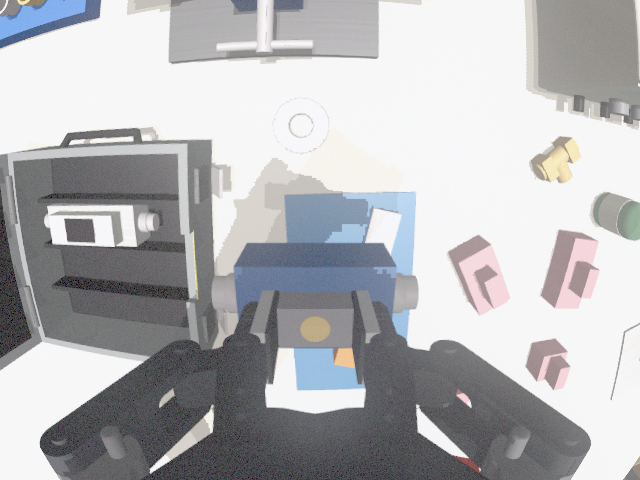

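View pics/s15.png

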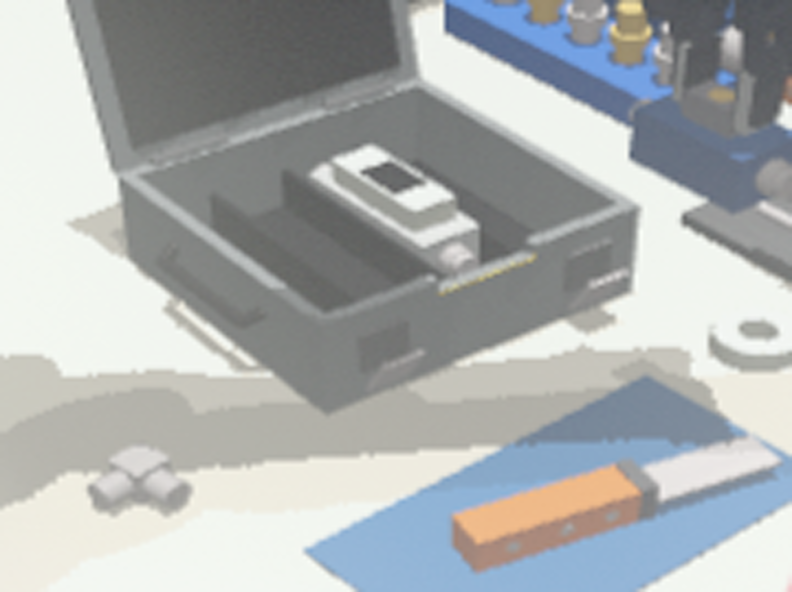

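View pics/t15.png

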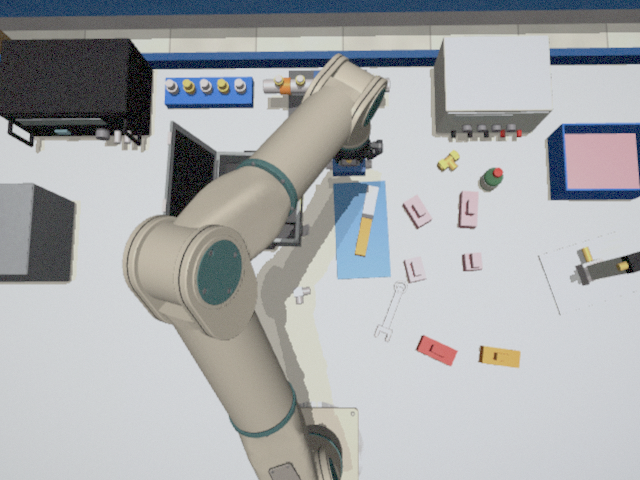

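```bash
cat >> h.py <<'E'
CASE=np.array([597.3,134.5]); CPHI=-2.0*np.pi/180
XH=np.array([np.cos(CPHI),np.sin(CPHI)]); YH=np.array([-np.sin(CPHI),np.cos(CPHI)])
def tocase(P): q=P[...,:2]-CASE; return np.stack([q@XH,q@YH,P[...,2]],-1)
def fromcase(x,y): return CASE+x*XH+y*YH
E
python3 - <<'E'
from h import *
s=st(); im,d,c=grab('wrist'); P=tocase(wcloud(d,c))
for lo,hi,y0,y1 in [(34,40,-80,60),(34,40,20,90),(34,40,-90,-20)]:
    k=(P[...,2]>lo)&(P[...,2]<hi)&(np.abs(P[...,0])<98)&(P[...,1]>y0)&(P[...,1]<y1)
    h,b=np.histogram(P[k][:,0],np.arange(-100,101,4)); print([(int(b[i]),int(h[i])) for i in range(len(h)) if h[i]>5])
# wall rim z 69..75
k=(P[...,2]>69)&(P[...,2]<75)&(np.abs(P[...,0])<115)&(np.abs(P[...,1])<115)
q=P[k]; print('rim', (cv2.minAreaRect(q[:,:2].astype(np.float32))), len(q))
a=q[(np.abs(q[:,1])<80)]; print('x rim', [ (a[a[:,0]>80][:,0].min().round(1),a[a[:,0]>80][:,0].max().round(1)) , (a[a[:,0]<-80][:,0].min().round(1) if (a[:,0]<-80).any() else '',a[a[:,0]<-80][:,0].max().round(1) if (a[:,0]<-80).any() else '')])
b=q[np.abs(q[:,0])<30]; print('y rim', np.percentile(b[b[:,1]>80][:,1],[2,98]), np.percentile(b[b[:,1]<-80][:,1],[2,98]) if (b[:,1]<-80).any() else '')
# floor
for x in (-76,-25,25,76):
    k=(np.abs(P[...,0]-x)<15)&(np.abs(P[...,1])<90); print(x,'z',np.percentile(P[k][:,2],[5,50,95]).round(1))
# meter
k=(np.abs(P[...,0]-25)<24)&(np.abs(P[...,1])<100)&(P[...,2]>30)&(P[...,2]<70); q=P[k]; m=q[q[:,2]>40]; print('meter',m.min(0).round(1),m.max(0).round(1))
k=(np.abs(P[...,0]-25)<12)&(P[...,1]<0)&(P[...,1]>-94)&(P[...,2]>14)&(P[...,2]<36); print('stub y',np.percentile(P[k][:,1],[1,50,99]).round(1), k.sum())
# filter in hand
k=(np.abs(wcloud(d,c)[...,0]-s['eef_pos'][0])<40)&(np.abs(wcloud(d,c)[...,1]-s['eef_pos'][1])<70); W=wcloud(d,c)
k&=(W[...,2]>150)&(W[...,2]<215); 
hsv=cv2.cvtColor(im,cv2.COLOR_RGB2HSV); bl=(hsv[...,0]>100)&(hsv[...,0]<130)&(hsv[...,1]>80)
print('filter top', np.percentile(W[k&bl][:,2],[5,50,95]), rect(W,bl&k,200,216,(500,750,-200,50)), rect(W,k&bl,205,218,(500,750,-200,50)))
E
```

```text
{'clock': 18.5333, 'eef_pos': [638.881, -84.979, 194.501], 'tool_rot': [3.141, 0.0, 0.009], 'force': [0.757, -1.545, -2.974], 'width': 30.423454622481557}
[(-56, 107), (-52, 434), (-48, 81), (-4, 222), (0, 427), (8, 12), (12, 11), (16, 11), (20, 17), (24, 34), (28, 35), (32, 16), (36, 12), (40, 9), (44, 65), (48, 388), (52, 297)]
[(-56, 45), (-52, 182), (-48, 21), (-4, 87), (0, 149), (44, 44), (48, 140), (52, 117)]
[(-56, 45), (-52, 213), (-48, 45), (-4, 115), (0, 234), (8, 12), (12, 11), (16, 11), (20, 17), (24, 34), (28, 35), (32, 16), (36, 11), (40, 9), (44, 12), (48, 196), (52, 145)]
rim ((-0.0428009033203125, 1.1758346557617188), (216.4412841796875, 210.00453186035156), 0.012227618135511875) 4755
x rim [(np.float64(99.4), np.float64(108.2)), (np.float64(-108.3), np.float64(-97.8))]
y rim [ 93.67262664 104.97257422] 
-76 z [7.  8.2 9.3]
-25 z [7.  8.2 9.4]
25 z [ 7.8 50.2 61.1]
76 z [7.1 8.3 9.6]
meter [   1. -100.   40.] [48.9 97.1 70. ]
stub y [-51.  -43.  -33.5] 407
filter top [185.21904069 211.99340311 213.32801606] [637.6, -85.4, 70.2, 42.3, -89.4, 6157, 212.3] [637.6, -85.4, 70.2, 42.3, -89.3, 5550, 212.4]
```

Only the meter is present, in the lane at x=+25.5. I'll put the filter in the free lane at x=−25.5.

step_arm --deltas '[[[0, -4, 25, 0, 0, 0, -0.004], [0, -6, 25, 0, 0, 0, -0.004], [0, -6, 25, 0, 0, 0, -0.004], [0, -6, 25, 0, 0, 0, -0.004], [0, -6, 25, 0, 0, 0, -0.004], [0, -6, 25, 0, 0, 0, -0.004], [0, -6, 25, 0, 0, 0, -0.004], [0, -6, 25, 0, 0, 0, -0.004], [0, -6, 25, 0, 0, 0, -0.004], [0, -6, 20, 0, 0, 0, -0.004]]]'

```text
clock: 19.42
eef_pos: [581.5, 160.1, 194.4]
tool_rot: [3.141, -0.0, -0.034]
force: [0.7, 1.5, -2.9]
width: 30.3
```

step_arm --deltas '[[[0, -3, 12, -10, 0, 0, -0.004], [0, -3, 8, -20, 0, 0, 0], [0, 0, 0, -20, 0, 0, 0], [0, 0, 0, -20, 0, 0, 0], [0, 0, 0, -15, 0, 0, 0], [0, 0, 0, -5, 0, 0, 0], [0, 0, 0, 0, 0, 0, 0], [0, 0, 0, 0, 0, 0, 0]]]'

```text
clock: 20.08
eef_pos: [575.9, 178.2, 104.6]
tool_rot: [3.141, -0.001, -0.039]
force: [1.0, -0.4, -3.9]
width: 30.5
```

```bash
cat > fin.py <<'E'
from h import *
s=st(); im,d,c=grab('wrist','w16.png'); W=wcloud(d,c); P=tocase(W)
hsv=cv2.cvtColor(im,cv2.COLOR_RGB2HSV); bl=(hsv[...,0]>100)&(hsv[...,0]<130)&(hsv[...,1]>80)
z0=s['eef_pos'][2]+17.8
print('filter body (case frame)',rect(P,bl,z0-5,z0+5,(-70,20,-40,100)))
A=np.ones((480,640),bool); k=(np.abs(P[...,0])<98)&(np.abs(P[...,1])<80)&(P[...,2]>34)&(P[...,2]<40)
h,b=np.histogram(P[k][:,0],np.arange(-100,101,3)); print('ribs',[(int(b[i]),int(h[i])) for i in range(len(h)) if h[i]>8])
q=P[(P[...,2]>69)&(P[...,2]<75)&(np.abs(P[...,0])<60)]; b=q[q[:,1]>85]; b=b[b[:,1]<115]; print('hinge rim y',np.percentile(b[:,1],[2,98]) if len(b) else '')
E
python3 fin.py
```

```text
{'clock': 20.0833, 'eef_pos': [575.855, 178.185, 104.614], 'tool_rot': [3.141, -0.001, -0.039], 'force': [0.996, -0.369, -3.932], 'width': 30.453076289713724}
filter body (case frame) [-24.2, 42.8, 70.2, 42.6, 89.6, 5415, 122.6]
ribs [(-55, 80), (-52, 253), (-49, 211), (-4, 417), (-1, 1036), (2, 560), (23, 24), (26, 50), (29, 28), (32, 9), (44, 19), (47, 493), (50, 1169), (53, 321)]
hinge rim y [ 94.70013972 103.83341758]
```

View pics/w16.png

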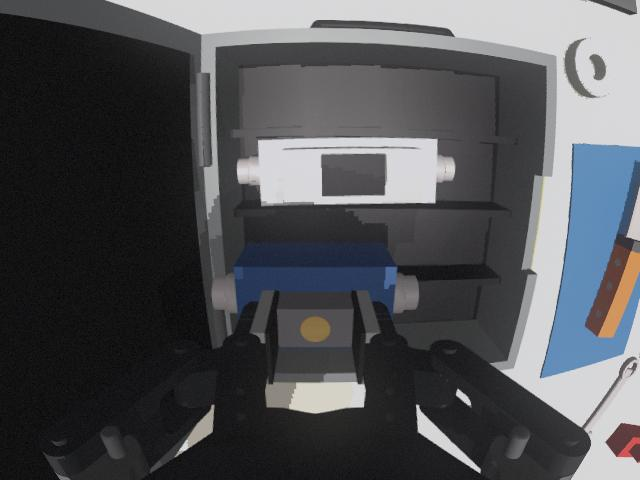

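step_arm --deltas '[[[0, -1.2, 1.2, -12, 0, 0, 0.004], [0, 0, 0, -15, 0, 0, 0], [0, 0, 0, -12, 0, 0, 0], [0, 0, 0, -9, 0, 0, 0], [0, 0, 0, 0, 0, 0, 0]]]'

```text
clock: 20.55
eef_pos: [572.4, 180.6, 54.5]
tool_rot: [3.141, 0.003, -0.033]
force: [-0.4, -0.4, -3.3]
width: 30.6
```

```bash
python3 fin.py
```

```text
{'clock': 20.55, 'eef_pos': [572.421, 180.629, 54.479], 'tool_rot': [3.141, 0.003, -0.033], 'force': [-0.362, -0.413, -3.28], 'width': 30.555522724882668}
filter body (case frame) [-27.9, 45.0, 70.5, 42.6, -89.8, 5411, 72.4]
ribs [(-55, 185), (-52, 560), (-49, 463), (-10, 85), (-4, 711), (-1, 1598), (2, 899), (23, 31), (26, 50), (29, 48), (44, 17), (47, 756), (50, 1789), (53, 440)]
hinge rim y [ 94.72335242 103.75608746]
```

step_arm --deltas '[[[0, 0, 0, 0, 0, 0, 0], [0, 0, 0, 0, 0, 0, 0], [0, 0, 0, 0, 0, 0, 0]]]'

```text
clock: 20.85
eef_pos: [574.5, 180.8, 57.2]
tool_rot: [-3.141, -0.001, -0.033]
force: [-0.0, 1.0, -3.6]
width: 30.3
```

```bash
python3 fin.py
```

```text
{'clock': 20.85, 'eef_pos': [574.482, 180.775, 57.242], 'tool_rot': [-3.141, -0.001, -0.033], 'force': [-0.019, 1.029, -3.633], 'width': 30.323383610987985}
filter body (case frame) [-26.0, 45.2, 70.6, 42.7, -89.7, 5415, 75.2]
ribs [(-55, 178), (-52, 557), (-49, 471), (-4, 599), (-1, 1549), (2, 919), (23, 38), (26, 57), (29, 44), (32, 13), (44, 26), (47, 743), (50, 1735), (53, 475)]
hinge rim y [ 94.74004807 103.82128235]
```

step_arm --deltas '[[[0, 0.3, -0.5, -5, 0, 0, 0], [0, 0, 0, -6, 0, 0, 0], [0, 0, 0, -6, 0, 0, 0], [0, 0, 0, -6, 0, 0, 0], [0, 0, 0, -5, 0, 0, 0], [0, 0, 0, -3, 0, 0, 0], [0, 0, 0, 0, 0, 0, 0], [0, 0, 0, 0, 0, 0, 0]]]'

```text
clock: 21.57
eef_pos: [574.1, 180.1, 25.2]
tool_rot: [3.141, 0.0, -0.033]
force: [-0.3, 0.3, -2.7]
width: 30.4
```

step_arm --deltas '[[[0, 0, 0, -1.5, 0, 0, 0], [0, 0, 0, -1, 0, 0, 0], [0, 0, 0, 0, 0, 0, 0]]]'

```text
clock: 21.82
eef_pos: [574.5, 180.2, 23.7]
tool_rot: [-3.141, -0.001, -0.033]
force: [-0.8, 0.1, 1.0]
width: 30.2
```

```bash
python3 fin.py
```

```text
{'clock': 21.8167, 'eef_pos': [574.519, 180.247, 23.687], 'tool_rot': [-3.141, -0.001, -0.033], 'force': [-0.761, 0.064, 1.039], 'width': 30.245994642872585}
filter body (case frame) [-26.2, 20.3, 119.6, 43.5, 89.0, 5331, 41.7]
ribs [(-55, 300), (-52, 761), (-49, 557), (-31, 16), (-28, 55), (-25, 39), (-22, 12), (-7, 705), (-4, 841), (-1, 2099), (2, 1338), (23, 45), (26, 77), (29, 44), (32, 10), (44, 46), (47, 1221), (50, 2454), (53, 532)]
hinge rim y [ 94.61266363 103.81258847]
```

step_arm --deltas '[[[0.5, 0, 0, 0, 0, 0, 0], [0.5, 0, 0, 0, 0, 0, 0], [0.5, 0, 0, 0, 0, 0, 0], [0.5, 0, 0, 10, 0, 0, 0], [0.5, 0, 0, 30, 0, 0, 0], [0.5, 0, 0, 40, 0, 0, 0], [0.5, 0, 0, 40, 0, 0, 0], [0.5, 0, -10, 40, 0, 0, 0], [0.5, 0, -20, 20, 0, 0, 0], [0.5, 0, -10, 0, 0, 0, 0]]]'

```text
clock: 22.7
eef_pos: [577.6, 137.7, 209.2]
tool_rot: [-3.141, -0.01, -0.035]
force: [0.6, -0.6, 0.4]
width: 43.0
```

```bash
cat > look.py <<'E'
import sys
from h import *
def br(im): return np.clip((im[:,:,::-1]/255.)**0.5*255*1.15,0,255).astype(np.uint8)
n=sys.argv[1]; s=st(); im,d,c=grab('wrist'); cv2.imwrite('pics/w%s.png'%n,br(im)); W=wcloud(d,c); P=tocase(W)
A=np.ones((480,640),bool)
def p(nm,*a): print(nm,rect(P,A,*a))
p('filter body',40,45,(-50,-2,-20,100)); p('filter head',54,62,(-50,-2,-20,100)); p('meter top',56,64,(2,49,-60,100)); 
k=(np.abs(P[...,0]-25)<12)&(P[...,1]<20)&(P[...,1]>-93)&(P[...,2]>22)&(P[...,2]<40); 
if k.any(): print('meter stub y',P[k][:,1].min(), np.percentile(P[k][:,1],[1,5]))
k=(np.abs(P[...,0]+25)<12)&(P[...,1]<20)&(P[...,1]>-93)&(P[...,2]>22)&(P[...,2]<38); 
if k.any(): print('filter stub y',P[k][:,1].min(), np.percentile(P[k][:,1],[1,5]))
im,d,c=grab('top','t%s.png'%n); P=cloud('top',im,d,c)
hsv=cv2.cvtColor(im,cv2.COLOR_RGB2HSV)
pk=((hsv[...,0]>160)|(hsv[...,0]<8))&(hsv[...,1]>10)
for nm,B in {'b40':(380,510,-440,-325),'b55':(360,490,-300,-180),'b70':(500,640,-310,-190),'b85':(500,640,-430,-318)}.items(): print(nm,'body',rect(P,A,29,38,B),'ridge',rect(P,A,50,66,B))
E
python3 look.py 17
```

```text
{'clock': 22.7, 'eef_pos': [577.621, 137.664, 209.235], 'tool_rot': [-3.141, -0.01, -0.035], 'force': [0.558, -0.637, 0.4], 'width': 42.973597504580944}
filter body [-26.9, 52.8, 86.3, 47.1, 88.7, 2507, 41.8]
filter head [-25.6, 62.4, 66.9, 46.9, -89.6, 849, 57.9]
meter top [27.1, 38.5, 114.7, 46.3, -88.1, 3413, 60.1]
meter stub y -50.418391625413875 [-50.30006793 -49.53128628]
filter stub y -3.5077171147618755 [-3.4574668  -3.40318151]
b40 body [445.8, -378.7, 40.6, 40.3, -85.3, 135, 34.0] ridge [445.9, -378.5, 33.7, 17.6, 3.0, 113, 59.9]
b55 body [427.1, -240.6, 54.8, 39.7, 12.8, 243, 34.2] ridge [427.4, -240.5, 34.3, 16.2, 14.4, 105, 60.3]
b70 body [568.6, -249.2, 70.5, 40.1, 30.5, 317, 34.1] ridge [568.6, -249.7, 34.1, 16.9, 31.6, 107, 59.6]
b85 body [586.5, -378.7, 119.4, 62.8, -25.0, 416, 33.5] ridge [596.4, -390.8, 96.9, 29.1, -36.1, 155, 59.8]
```

View pics/w17.png

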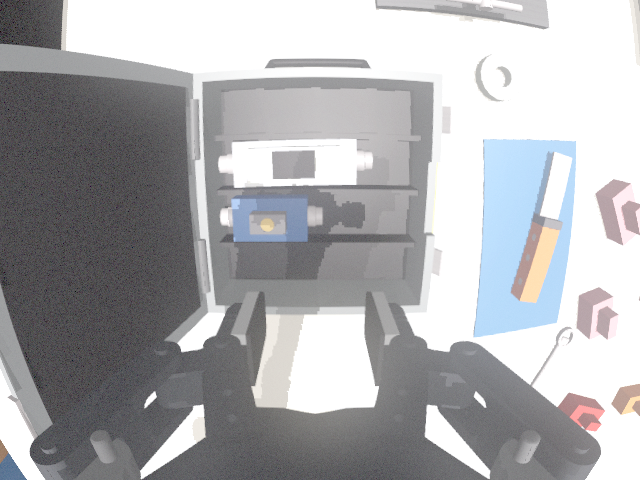

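The filter is down: its end is at case y −3.5, and it sits in its lane against the hinge wall. Next is brick85, the pink one at (469,209).

step_arm --deltas '[[[0.5, -0.5, -30, 0, 0, 0, -0.004], [0.5, -0.5, -40, 0, 0, 0, -0.004], [0.5, -0.5, -40, 0, 0, 0, -0.004], [0.5, -0.5, -40, 0, 0, 0, -0.004], [0.5, -0.5, -40, 0, 0, 0, -0.004], [0.5, -0.5, -40, 0, 0, 0, -0.004], [0.5, -0.5, -40, 0, 0, 0, -0.004], [0.5, -0.5, -40, 0, 0, 0, -0.004], [0.5, -0.5, -40, 0, 0, 0, -0.004], [0.5, -0.5, -40, 0, 0, 0, -0.004]]]'

```text
clock: 23.63
eef_pos: [568.7, -249.7, 201.1]
tool_rot: [-3.139, 0.003, -0.072]
force: [0.8, 0.8, 0.4]
width: 42.6
```

step_arm --deltas '[[[0.5, 0, -40, 0, 0, 0, 0], [0.5, 0, -40, 0, 0, 0, 0], [0.5, 0, -30, -15, 0, 0, 0], [0.5, 0, -10, -20, 0, 0, 0], [0.5, 0, 0, -20, 0, 0, 0], [0.5, 0, 0, 0, 0, 0, 0], [0.5, 0, 0, 0, 0, 0, 0]]]'

```text
clock: 24.22
eef_pos: [568.6, -367.5, 145.4]
tool_rot: [-3.138, 0.004, -0.072]
force: [0.7, 0.5, 0.7]
width: 42.4
```

```bash
cat > brk.py <<'E'
import sys
from h import *
def br(im): return np.clip((im[:,:,::-1]/255.)**0.6*255*1.1,0,255).astype(np.uint8)
n=sys.argv[1]; s=st(); im,d,c=grab('wrist'); cv2.imwrite('pics/w%s.png'%n,br(im)); W=wcloud(d,c)
hsv=cv2.cvtColor(im,cv2.COLOR_RGB2HSV); pk=((hsv[...,0]>150)|(hsv[...,0]<8))&(hsv[...,1]>25)
e=s['eef_pos']; x,y=e[:2]; B=(x-60,x+60,y-50,y+50)
print('body',rect(W,pk,30,37,B),'ridge',rect(W,pk,55,64,B))
E
python3 brk.py 18
```

```text
{'clock': 24.2167, 'eef_pos': [568.632, -367.479, 145.416], 'tool_rot': [-3.138, 0.004, -0.072], 'force': [0.741, 0.473, 0.681], 'width': 42.42567702149703}
body [573.6, -373.4, 85.6, 39.7, -4.2, 4270, 33.8] ridge [573.8, -373.6, 34.8, 15.4, -4.2, 1091, 59.8]
```

View pics/w18.png

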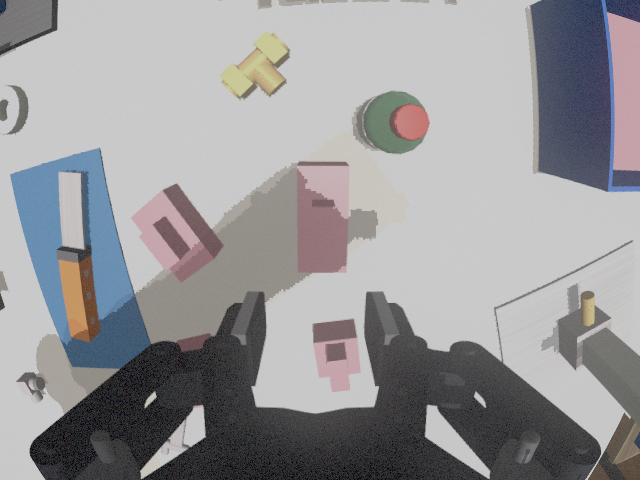

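step_arm --deltas '[[[0.5, 4.5, -5.5, -20, 0, 0, 0], [0.5, 0, 0, -25, 0, 0, 0], [0.5, 0, 0, -25, 0, 0, 0], [0.5, 0, 0, -20, 0, 0, 0], [0.5, 0, 0, -10, 0, 0, 0], [0.5, 0, 0, 0, 0, 0, 0], [0.5, 0, 0, 0, 0, 0, 0]]]'

```text
clock: 24.85
eef_pos: [574.5, -375.1, 49.0]
tool_rot: [3.141, -0.001, -0.072]
force: [0.6, -0.2, 0.1]
width: 42.6
```

```bash
python3 brk.py 19
```

```text
{'clock': 24.85, 'eef_pos': [574.497, -375.138, 49.029], 'tool_rot': [3.141, -0.001, -0.072], 'force': [0.596, -0.196, 0.148], 'width': 42.58844650097045}
body [573.5, -373.5, 85.9, 39.4, -4.5, 8198, 33.8] ridge [573.7, -373.5, 35.0, 16.3, -4.7, 2411, 59.7]
```

View pics/w19.png

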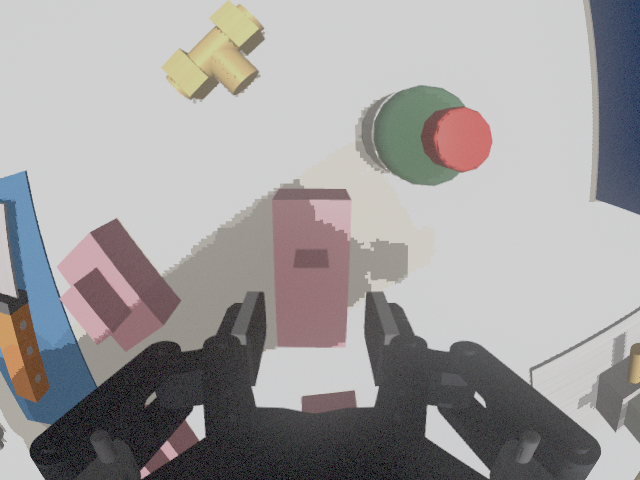

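step_arm --deltas '[[[0.5, -0.8, 1.4, -10, 0, 0, -0.008], [0.5, 0, 0, -8, 0, 0, 0], [0.5, 0, 0, -5, 0, 0, 0], [0.5, 0, 0, 0, 0, 0, 0], [0, 0, 0, 0, 0, 0, 0], [0, 0, 0, 0, 0, 0, 0], [0, 0, 0, 0, 0, 0, 0], [0, 0, 0, 0, 0, 0, 0], [0, 0, 0, 0, 0, 0, 0]]]'

```text
clock: 25.65
eef_pos: [573.0, -374.1, 25.4]
tool_rot: [3.141, -0.001, -0.081]
force: [-0.6, 0.4, 0.3]
width: 14.0
```

step_arm --deltas '[[[0, 0, 0, 10, 0, 0, 0], [0, 0, 0, 25, 0, 0, 0], [0, 0, 0, 40, 0, 0, 0], [0, 0, 0, 40, 0, 0, 0], [0, 0, 20, 30, 0, 0, 0.1], [0, 0, 30, 0, 0, 0, 0.1], [0, 0, 30, 0, 0, 0, 0.1], [0, 0, 30, 0, 0, 0, 0.1], [0, 0, 30, 0, 0, 0, 0.1], [0, 0, 30, 0, 0, 0, 0.1]]]'

```text
clock: 26.48
eef_pos: [572.7, -202.6, 171.0]
tool_rot: [3.141, -0.001, 0.524]
force: [0.2, -0.4, 0.1]
width: 14.3
```

step_arm --deltas '[[[0, 0, 30, 0, 0, 0, 0.1], [0, 0, 30, 0, 0, 0, 0.1], [0, 0, 30, 0, 0, 0, 0.1], [0, 0, 30, 0, 0, 0, 0.1], [0, 0, 30, 0, 0, 0, 0.1], [0, 0, 30, 0, 0, 0, 0.1], [0, 0, 30, 0, 0, 0, 0.1], [0, 0, 30, 0, 0, 0, 0.1], [0, 0, 25, 0, 0, 0, 0.1], [0, 0, 10, 0, 0, 0, 0.1]]]'

```text
clock: 27.32
eef_pos: [572.6, 76.4, 170.7]
tool_rot: [3.141, -0.003, 1.529]
force: [0.5, 0.5, -1.4]
width: 14.5
```

Run:
```python
from h import *
st()
```

```text
{'clock': 27.3167, 'eef_pos': [572.601, 76.372, 170.704], 'tool_rot': [3.141, -0.003, 1.529], 'force': [0.499, 0.503, -1.442], 'width': 14.535636028757523}
```

step_arm --deltas '[[[0, -2, 10, -10, 0, 0, 0.007], [0, 0, 0, -20, 0, 0, 0], [0, 0, 0, -20, 0, 0, 0], [0, 0, 0, -12, 0, 0, 0], [0, 0, 0, 0, 0, 0, 0], [0, 0, 0, 0, 0, 0, 0], [0, 0, 0, 0, 0, 0, 0]]]'

```text
clock: 27.9
eef_pos: [571.4, 80.4, 108.7]
tool_rot: [3.14, 0.0, 1.524]
force: [0.3, -0.1, 0.1]
width: 14.2
```

```bash
cat > bin.py <<'E'
import sys
from h import *
def br(im): return np.clip((im[:,:,::-1]/255.)**0.6*255*1.1,0,255).astype(np.uint8)
n=sys.argv[1]; x0=float(sys.argv[2]); s=st(); im,d,c=grab('wrist'); cv2.imwrite('pics/w%s.png'%n,br(im)); P=tocase(wcloud(d,c))
hsv=cv2.cvtColor(im,cv2.COLOR_RGB2HSV); pk=((hsv[...,0]>150)|(hsv[...,0]<8))&(hsv[...,1]>20)
z=s['eef_pos'][2]-25.3+34
print('body',rect(P,pk,z-5,z+4,(x0-50,x0+50,-130,40)),'ridge',rect(P,pk,z+20,z+30,(x0-50,x0+50,-130,40)))
k=pk&(np.abs(P[...,0]-x0)<30)&(P[...,1]<60)&(P[...,2]<z+8); q=P[k]
if len(q): print('all pink min/max',np.percentile(q,1,0).round(1),np.percentile(q,99,0).round(1))
k=(np.abs(P[...,0])<98)&(np.abs(P[...,1])<80)&(P[...,2]>34)&(P[...,2]<40)
h,b=np.histogram(P[k][:,0],np.arange(-100,101,3)); print('ribs',[(int(b[i]),int(h[i])) for i in range(len(h)) if h[i]>30])
E
python3 bin.py 20 -25.5
```

```text
{'clock': 27.9, 'eef_pos': [571.382, 80.446, 108.658], 'tool_rot': [3.14, 0.0, 1.524], 'force': [0.294, -0.115, 0.123], 'width': 14.153675130696934}
body [-23.5, -55.1, 85.6, 39.3, 89.4, 7118, 117.4] ridge [-25.1, -53.7, 36.7, 36.0, -37.3, 3349, 143.4]
all pink min/max [-48.1 -96.1   7.7] [ -4.1 -12.5 122.7]
ribs [(-55, 320), (-52, 771), (-49, 308), (-28, 46), (-25, 38), (-4, 373), (-1, 763), (2, 194), (5, 208), (26, 52), (29, 33), (47, 507), (50, 1020), (53, 267)]
```

View pics/w20.png

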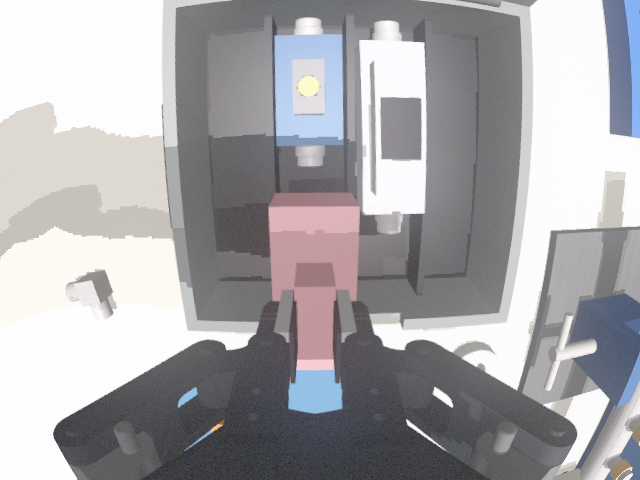

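step_arm --deltas '[[[0, -2.1, 5.1, 0, 0, 0, 0.01], [0, 0, 0, -10, 0, 0, 0], [0, 0, 0, -12, 0, 0, 0], [0, 0, 0, -10, 0, 0, 0], [0, 0, 0, 0, 0, 0, 0], [0, 0, 0, 0, 0, 0, 0], [0, 0, 0, 0, 0, 0, 0]]]'

```text
clock: 28.53
eef_pos: [569.0, 86.2, 76.1]
tool_rot: [3.141, 0.0, 1.536]
force: [1.1, 0.2, 0.4]
width: 14.1
```

```bash
python3 bin.py 21 -25.5
```

```text
{'clock': 28.5333, 'eef_pos': [568.965, 86.168, 76.107], 'tool_rot': [3.141, 0.0, 1.536], 'force': [1.117, 0.206, 0.414], 'width': 14.098487582507659}
body [-26.2, -49.6, 85.9, 39.3, 89.9, 7116, 84.9] ridge [-27.7, -48.2, 36.9, 36.5, -36.5, 3367, 110.8]
all pink min/max [-52.5 -90.6   7.8] [ 2.1 -6.9 90.1]
ribs [(-55, 563), (-52, 972), (-49, 361), (-28, 67), (-25, 47), (-4, 557), (-1, 1380), (2, 367), (5, 351), (23, 35), (26, 59), (29, 41), (47, 351), (50, 1108), (53, 325)]
```

step_arm --deltas '[[[0, 0.4, -0.3, -6, 0, 0, 0], [0, 0, 0, -8, 0, 0, 0], [0, 0, 0, -8, 0, 0, 0], [0, 0, 0, -8, 0, 0, 0], [0, 0, 0, -7, 0, 0, 0], [0, 0, 0, -3, 0, 0, 0], [0, 0, 0, -1, 0, 0, 0], [0, 0, 0, 0, 0, 0, 0], [0, 0, 0, 0, 0, 0, 0]]]'

```text
clock: 29.33
eef_pos: [569.3, 85.9, 35.1]
tool_rot: [3.141, -0.0, 1.536]
force: [0.2, -0.0, -0.8]
width: 14.3
```

```bash
python3 bin.py 22 -25.5
```

```text
{'clock': 29.3333, 'eef_pos': [569.348, 85.86, 35.114], 'tool_rot': [3.141, -0.0, 1.536], 'force': [0.242, -0.017, -0.812], 'width': 14.26849864135191}
body [-25.3, -47.9, 95.6, 54.8, -89.7, 7234, 43.8] ridge [-24.3, -48.3, 37.2, 36.1, 38.4, 3370, 69.8]
all pink min/max [-52.7 -91.   10.8] [ 2. -7. 49.]
ribs [(-55, 867), (-52, 1984), (-49, 826), (-31, 65), (-28, 94), (-25, 96), (-22, 31), (-4, 1215), (-1, 1987), (2, 472), (5, 622), (23, 41), (26, 78), (29, 47), (47, 494), (50, 775), (53, 352)]
```

View pics/w22.png

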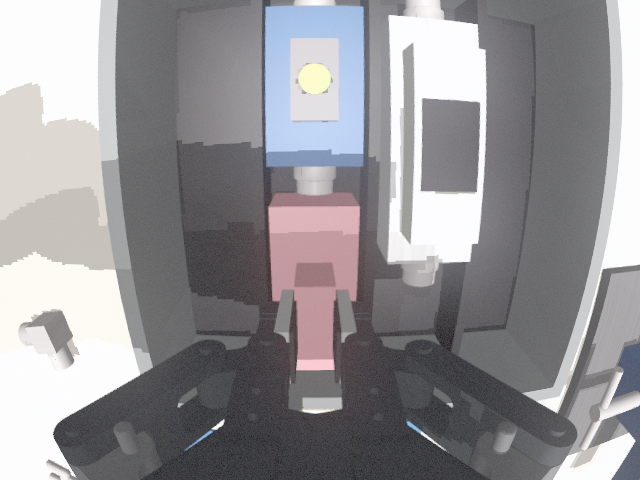

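Top at 43.8, so about 1.8 mm to go. I'll lower, release, and go for brick40.

step_arm --deltas '[[[0, 0, 0, -1.5, 0, 0, 0], [0, 0, 0, -0.5, 0, 0, 0], [0.35, 0, 0, 0, 0, 0, 0], [0.35, 0, 0, 0, 0, 0, 0], [0.35, 0, 0, 0, 0, 0, 0], [0.35, 0, 0, 10, 0, 0, 0], [0.35, 0, 0, 25, 0, 0, 0], [0.35, 0, 0, 35, 0, 0, 0], [0.35, 0, 0, 35, 0, 0, 0], [0.35, 0, 0, 30, 0, 0, 0]]]'

```text
clock: 30.22
eef_pos: [569.4, 85.8, 170.9]
tool_rot: [3.14, -0.0, 1.536]
force: [1.1, 0.4, 1.1]
width: 29.7
```

```bash
cat > chk.py <<'E'
import sys
from h import *
def br(im): return np.clip((im[:,:,::-1]/255.)**0.6*255*1.1,0,255).astype(np.uint8)
n=sys.argv[1]; s=st(); im,d,c=grab('wrist'); cv2.imwrite('pics/w%s.png'%n,br(im)); P=tocase(wcloud(d,c))
hsv=cv2.cvtColor(im,cv2.COLOR_RGB2HSV); pk=((hsv[...,0]>150)|(hsv[...,0]<8))&(hsv[...,1]>20)
for nm,x0 in (('b85',-25.5),('b40',25.5)):
    print(nm,'body',rect(P,pk,38,46,(x0-24,x0+24,-98,40)),'ridge',rect(P,pk,62,74,(x0-24,x0+24,-98,40)))
A=np.ones((480,640),bool); bl=(hsv[...,0]>100)&(hsv[...,0]<130)&(hsv[...,1]>80)
print('filter body',rect(P,bl,38,46,(-50,0,-20,100)))
for nm,x0 in (('filter',-25),('meter',25)):
    k=(np.abs(P[...,0]-x0)<10)&(P[...,1]<20)&(P[...,1]>-93)&(P[...,2]>22)&(P[...,2]<38)&~pk
    if k.any(): print(nm,'stub y',np.percentile(P[k][:,1],[0.5,5,50]).round(1))
E
python3 chk.py 23
```

```text
{'clock': 30.2167, 'eef_pos': [569.427, 85.771, 170.88], 'tool_rot': [3.14, -0.0, 1.536], 'force': [1.056, 0.443, 1.052], 'width': 29.697351705707927}
b85 body [-25.5, -51.0, 88.3, 47.9, -89.9, 3915, 41.8] ridge [-26.5, -49.4, 34.8, 15.2, -89.7, 964, 67.8]
b40 body [2.3, -57.5, 71.1, 1.5, -89.8, 35, 38.4] ridge None
filter body [-25.5, 45.1, 69.7, 41.7, -89.4, 3476, 41.9]
filter stub y [-4.3 -3.7  2.7]
meter stub y [-50.4 -49.6 -42.8]
```

View pics/w23.png

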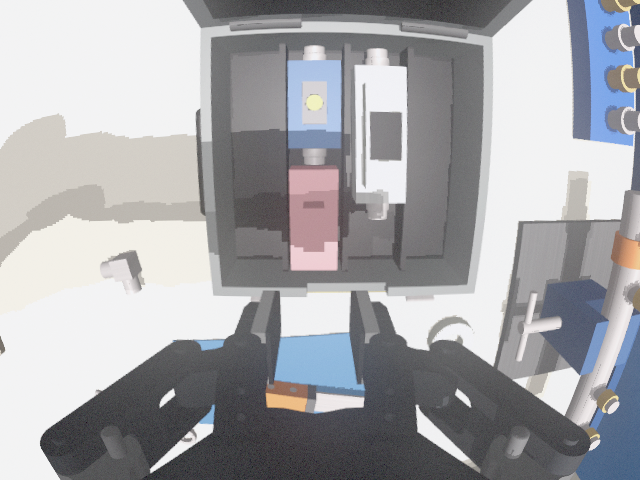

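step_arm --deltas '[[[0.45, -8, -20, 0, 0, 0, -0.098], [0.45, -8, -31, 0, 0, 0, -0.098], [0.45, -8, -31, 0, 0, 0, -0.098], [0.45, -8, -31, 0, 0, 0, -0.098], [0.45, -8, -31, 0, 0, 0, -0.098], [0.45, -8, -31, 0, 0, 0, -0.098], [0.45, -8, -31, 0, 0, 0, -0.098], [0.45, -8, -31, 0, 0, 0, -0.098], [0.45, -8, -31, 0, 0, 0, -0.098], [0.45, -8, -31, 0, 0, 0, -0.098]]]'

```text
clock: 31.1
eef_pos: [488.7, -214.4, 168.7]
tool_rot: [3.141, -0.001, 0.551]
force: [0.8, -0.2, 0.1]
width: 38.3
```

step_arm --deltas '[[[0.45, -9, -31, 0, 0, 0, -0.098], [0.45, -9, -31, 0, 0, 0, -0.098], [0.45, -9, -31, 0, 0, 0, -0.098], [0.45, -9, -31, 0, 0, 0, -0.098], [0.45, -8, -31, -15, 0, 0, -0.098], [0.45, 0, -10, -20, 0, 0, 0], [0.45, 0, 0, 0, 0, 0, 0], [0.45, 0, 0, 0, 0, 0, 0]]]'

```text
clock: 31.77
eef_pos: [444.4, -377.6, 132.5]
tool_rot: [-3.14, 0.001, 0.065]
force: [-0.5, -0.8, 0.9]
width: 38.2
```

```bash
python3 brk.py 24
```

```text
{'clock': 31.7667, 'eef_pos': [444.429, -377.557, 132.516], 'tool_rot': [-3.14, 0.001, 0.065], 'force': [-0.524, -0.751, 0.938], 'width': 38.170942687499505}
body [446.6, -378.6, 39.9, 38.8, 3.7, 1656, 33.8] ridge [446.6, -378.5, 34.4, 16.1, 4.2, 1225, 59.8]
```

View pics/w24.png

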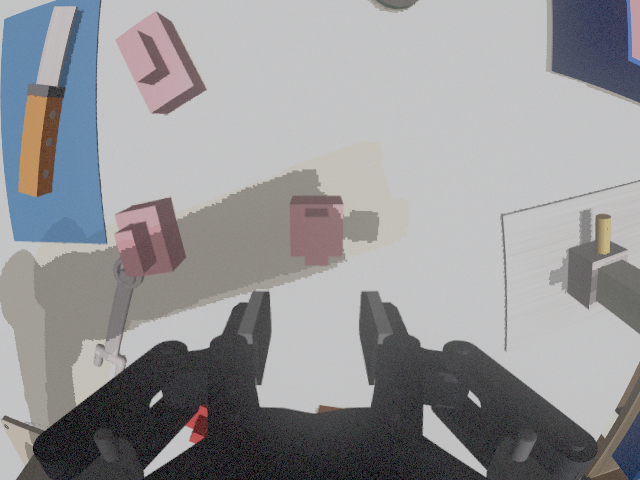

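step_arm --deltas '[[[0.45, 2, -0.8, -15, 0, 0, 0.004], [0.45, 0, 0, -25, 0, 0, 0], [0.45, 0, 0, -25, 0, 0, 0], [0.45, 0, 0, -20, 0, 0, 0], [0.45, 0, 0, -8, 0, 0, 0], [0.45, 0, 0, 0, 0, 0, 0], [0.45, 0, 0, 0, 0, 0, 0]]]'

```text
clock: 32.4
eef_pos: [448.1, -378.6, 41.1]
tool_rot: [3.141, -0.001, 0.071]
force: [-0.5, 0.0, 1.2]
width: 38.5
```

```bash
python3 brk.py 25
```

```text
{'clock': 32.4, 'eef_pos': [448.074, -378.611, 41.071], 'tool_rot': [3.141, -0.001, 0.071], 'force': [-0.526, 0.008, 1.165], 'width': 38.493335584803916}
body [446.3, -378.6, 41.0, 39.2, 4.0, 3349, 33.7] ridge [446.3, -378.6, 35.0, 16.3, 3.7, 2591, 59.7]
```

step_arm --deltas '[[[0.45, -1.5, 0, -8, 0, 0, 0], [0.45, 0, 0, -6, 0, 0, 0], [0.45, 0, 0, -2, 0, 0, 0], [0.45, 0, 0, 0, 0, 0, 0], [0, 0, 0, 0, 0, 0, 0], [0, 0, 0, 0, 0, 0, 0], [0, 0, 0, 0, 0, 0, 0], [0, 0, 0, 0, 0, 0, 0]]]'

```text
clock: 33.12
eef_pos: [445.8, -379.1, 24.2]
tool_rot: [3.141, -0.0, 0.07]
force: [-0.1, 0.3, 0.9]
width: 14.6
```

step_arm --deltas '[[[0, 0, 0, 10, 0, 0, 0], [0, 0, 0, 25, 0, 0, 0], [0, 0, 0, 40, 0, 0, 0], [0, 0, 0, 40, 0, 0, 0], [0, 9, 20, 30, 0, 0, 0.09], [0, 10, 30, 0, 0, 0, 0.09], [0, 10, 30, 0, 0, 0, 0.09], [0, 10, 30, 0, 0, 0, 0.09], [0, 10, 30, 0, 0, 0, 0.09], [0, 10, 30, 0, 0, 0, 0.09]]]'

```text
clock: 33.95
eef_pos: [504.9, -207.5, 169.9]
tool_rot: [3.141, -0.001, 0.614]
force: [0.9, 0.1, -0.6]
width: 14.4
```

step_arm --deltas '[[[0, 11.5, 27, 0, 0, 0, 0.092], [0, 11.5, 27, 0, 0, 0, 0.092], [0, 11.5, 27, 0, 0, 0, 0.092], [0, 11.5, 27, 0, 0, 0, 0.092], [0, 11.5, 27, 0, 0, 0, 0.092], [0, 11.5, 27, 0, 0, 0, 0.092], [0, 11.5, 27, 0, 0, 0, 0.092], [0, 11.5, 27, 0, 0, 0, 0.092], [0, 11.5, 27, 0, 0, 0, 0.092], [0, 11.5, 25, 0, 0, 0, 0.092]]]'

```text
clock: 34.78
eef_pos: [619.9, 60.7, 169.8]
tool_rot: [3.141, 0.0, 1.535]
force: [-0.6, 0.4, -0.5]
width: 14.2
```

step_arm --deltas '[[[0, 0, 0, -10, 0, 0, 0], [0, 0, 0, -20, 0, 0, 0], [0, 0, 0, -20, 0, 0, 0], [0, 0, 0, -12, 0, 0, 0], [0, 0, 0, 0, 0, 0, 0], [0, 0, 0, 0, 0, 0, 0], [0, 0, 0, 0, 0, 0, 0]]]'

```text
clock: 35.37
eef_pos: [620.4, 58.8, 108.1]
tool_rot: [3.14, 0.0, 1.529]
force: [-0.2, 0.2, -0.1]
width: 14.2
```

```bash
sed -i 's/-25.3+34/-24.4+34/' bin.py; python3 bin.py 26 25.5
```

```text
{'clock': 35.3667, 'eef_pos': [620.428, 58.766, 108.121], 'tool_rot': [3.14, 0.0, 1.529], 'force': [-0.215, 0.244, -0.055], 'width': 14.22583847846791}
body [26.3, -65.9, 39.3, 22.3, -0.5, 2378, 117.8] ridge [25.2, -74.1, 36.6, 36.3, -38.9, 3172, 143.7]
all pink min/max [ -1.7 -77.2   7.1] [ 52.3 -22.1 123.5]
ribs [(-55, 410), (-52, 1024), (-49, 600), (-28, 48), (-25, 45), (-10, 41), (-7, 259), (-4, 456), (-1, 1094), (2, 446), (26, 53), (29, 46), (47, 519), (50, 1089), (53, 272)]
```

View pics/w26.png

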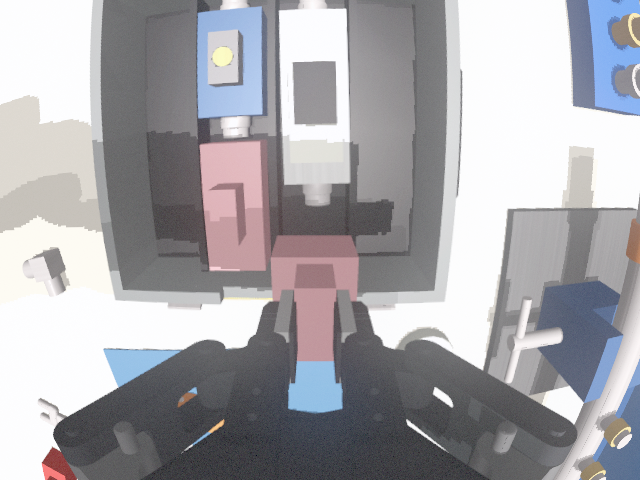

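step_arm --deltas '[[[0, -0.7, 2.1, 0, 0, 0, 0.007], [0, 0, 0, -10, 0, 0, 0], [0, 0, 0, -12, 0, 0, 0], [0, 0, 0, -10, 0, 0, 0], [0, 0, 0, 0, 0, 0, 0], [0, 0, 0, 0, 0, 0, 0], [0, 0, 0, 0, 0, 0, 0]]]'

```text
clock: 36.0
eef_pos: [618.9, 61.1, 74.7]
tool_rot: [-3.141, 0.0, 1.537]
force: [-0.2, -0.7, -0.4]
width: 14.4
```

```bash
python3 bin.py 27 25.5
```

```text
{'clock': 36.0, 'eef_pos': [618.905, 61.052, 74.686], 'tool_rot': [-3.141, 0.0, 1.537], 'force': [-0.234, -0.654, -0.379], 'width': 14.44061560451089}
body [24.7, -63.6, 39.3, 22.7, -1.0, 2381, 84.3] ridge [23.3, -71.3, 37.0, 36.0, -37.0, 3358, 110.3]
all pink min/max [ -1.8 -90.1   7.2] [ 52.8 -19.   90. ]
ribs [(-55, 553), (-52, 1328), (-49, 694), (-31, 37), (-28, 65), (-25, 49), (-10, 32), (-7, 369), (-4, 610), (-1, 1353), (2, 515), (26, 59), (29, 48), (47, 765), (50, 1461), (53, 370)]
```

View pics/w27.png

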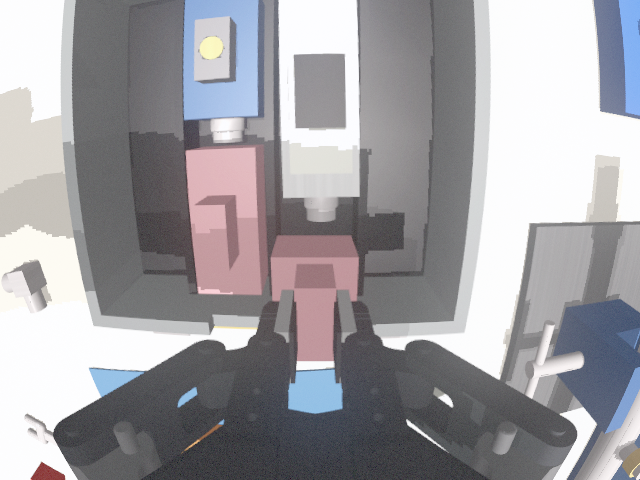

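step_arm --deltas '[[[0, 0.7, -0.3, -6, 0, 0, 0.01], [0, 0, 0, -8, 0, 0, 0], [0, 0, 0, -8, 0, 0, 0], [0, 0, 0, -8, 0, 0, 0], [0, 0, 0, -6, 0, 0, 0], [0, 0, 0, -3, 0, 0, 0], [0, 0, 0, -1, 0, 0, 0], [0, 0, 0, 0, 0, 0, 0], [0, 0, 0, 0, 0, 0, 0]]]'

```text
clock: 36.8
eef_pos: [619.9, 60.9, 35.2]
tool_rot: [3.141, -0.0, 1.547]
force: [0.2, -0.5, 0.0]
width: 14.4
```

```bash
python3 bin.py 28 25.5
```

```text
{'clock': 36.8, 'eef_pos': [619.892, 60.894, 35.172], 'tool_rot': [3.141, -0.0, 1.547], 'force': [0.195, -0.498, 0.018], 'width': 14.44734718951479}
body [10.3, -51.4, 88.5, 69.6, -90.0, 8419, 42.1] ridge [5.2, -63.6, 79.3, 36.9, -24.3, 4778, 70.4]
all pink min/max [ -2.1 -82.8   7.5] [ 52.9 -16.7  50.3]
ribs [(-55, 726), (-52, 1677), (-49, 709), (-31, 41), (-28, 104), (-25, 86), (-22, 40), (-10, 72), (-7, 611), (-4, 846), (-1, 2025), (2, 844), (23, 55), (26, 115), (29, 86), (32, 35), (47, 1129), (50, 2013), (53, 465)]
```

View pics/w28.png

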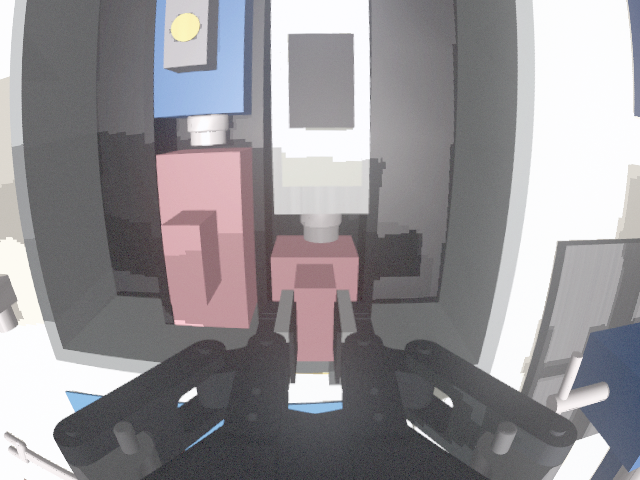

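step_arm --deltas '[[[0, 0, 0, -1.5, 0, 0, 0], [0, 0, 0, -1.2, 0, 0, 0], [0, 0, 0, 0, 0, 0, 0], [0.33, 0, 0, 0, 0, 0, 0], [0.33, 0, 0, 0, 0, 0, 0], [0.33, 0, 0, 0, 0, 0, 0], [0.33, 0, 0, 10, 0, 0, 0], [0.33, 0, 0, 30, 0, 0, 0], [0.33, 0, 0, 40, 0, 0, 0], [0.33, 0, 0, 40, 0, 0, 0]]]'

```text
clock: 37.68
eef_pos: [618.8, 60.7, 153.6]
tool_rot: [-3.14, 0.0, 1.547]
force: [1.2, 1.2, -0.2]
width: 28.2
```

step_arm --deltas '[[[0.33, 0, -15, 30, 0, 0, 0], [0.33, 0, 0, 20, 0, 0, 0], [0, 0, 0, 0, 0, 0, 0], [0, 0, 0, 0, 0, 0, 0]]]'

```text
clock: 38.02
eef_pos: [620.5, 45.9, 204.4]
tool_rot: [3.138, -0.001, 1.547]
force: [0.2, -0.1, -0.4]
width: 4.9
```

```bash
python3 chk.py 29
```

```text
{'clock': 38.0167, 'eef_pos': [620.453, 45.915, 204.408], 'tool_rot': [3.138, -0.001, 1.547], 'force': [0.18, -0.092, -0.416], 'width': 4.855408289088438}
b85 body [-25.6, -51.1, 88.3, 47.8, 89.9, 2992, 41.7] ridge [-26.0, -49.8, 34.4, 16.8, 89.6, 851, 67.7]
b40 body [24.8, -56.0, 77.5, 47.7, 87.5, 1231, 41.8] ridge [25.2, -72.8, 33.9, 15.0, -89.4, 775, 67.8]
filter body [-25.5, 44.7, 70.4, 41.6, -89.7, 2642, 41.8]
filter stub y [-4.4 -3.9  3.1]
meter stub y [-49.7 -48.9 -41.7]
```

View pics/w29.png

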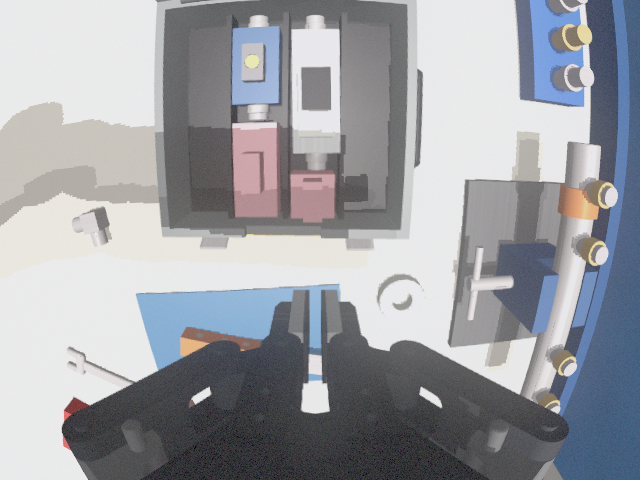

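Both bricks are seated: the brick40 ridge is at (25.2, −72.8) with the meter end at −50, and brick85 is at (−26, −49.8) with the filter end at −4. Now the lid: up and over, then pull it closed from behind.

step_arm --deltas '[[[0, -2, 0, 30, 0, 0, 0], [0, -2, 0, 40, 0, 0, 0], [0, -2, 0, 25, 0, 0, 0], [0, -2, 30, 0, 0, 0, 0], [0, -2, 35, 0, 0, 0, 0], [0, -2, 35, 0, 0, 0, 0], [0, -2, 35, 0, 0, 0, 0], [0, -2, 35, 0, 0, 0, 0], [0, 0, 35, 0, 0, 0, 0], [0, 0, 35, 0, 0, 0, 0]]]'

```text
clock: 38.9
eef_pos: [602.1, 287.9, 295.4]
tool_rot: [-3.138, 0.001, 1.548]
force: [0.1, 0.4, 0.2]
width: 0.3
```

Run:
```python
from h import *
s=st(); im,d,c=grab('side'); cv2.imwrite('pics/s30.png',im[:,:,::-1])
grab('wrist','w30.png')
```

```text
{'clock': 38.9, 'eef_pos': [602.112, 287.883, 295.392], 'tool_rot': [-3.138, 0.001, 1.548], 'force': [0.098, 0.373, 0.247], 'width': 0.32707459577454645}
```

View pics/s30.png

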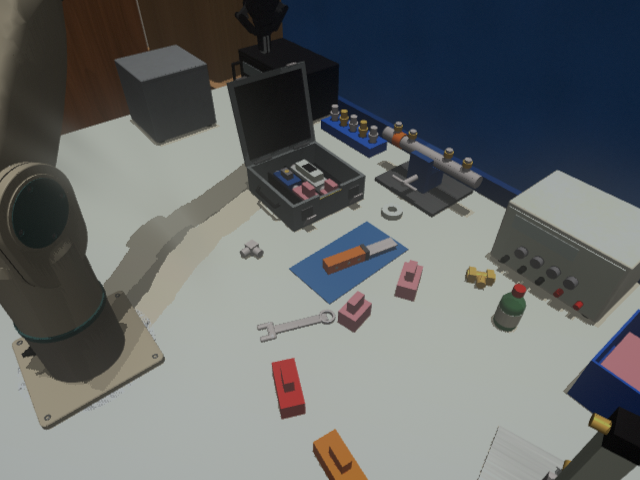

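View pics/w30.png

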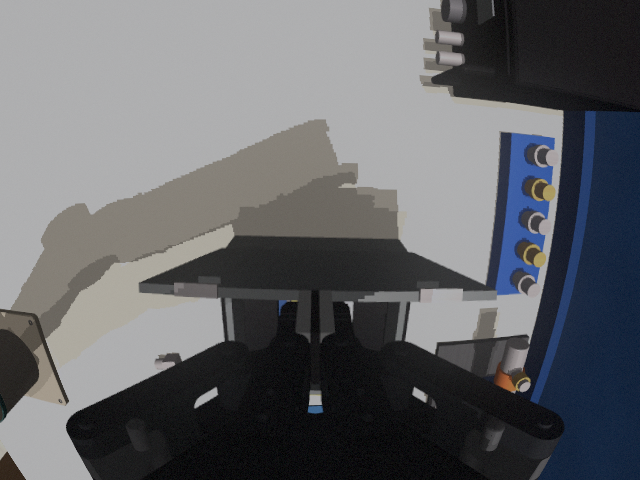

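Run:
```python
from h import *
s=st(); im,d,c=grab('wrist'); W=wcloud(d,c)
for u in (200,250,370,420): print(u,[(v,W[v,u].round(0).tolist()) for v in range(236,300,6)])
for v in range(282,320,4): print(v,W[v,300].round(0),W[v,332].round(0))
```

```text
{'clock': 39.0, 'eef_pos': [600.133, 295.524, 294.182], 'tool_rot': [-3.136, -0.004, 1.558], 'force': [-1.193, -0.268, 0.309], 'width': -0.11148299766010082}
200 [(236, [446.0, 236.0, -2.0]), (242, [445.0, 228.0, -1.0]), (248, [444.0, 219.0, -2.0]), (254, [498.0, 266.0, 158.0]), (260, [511.0, 274.0, 196.0]), (266, [519.0, 278.0, 220.0]), (272, [533.0, 290.0, 261.0]), (278, [537.0, 292.0, 274.0]), (284, [537.0, 289.0, 275.0]), (290, [536.0, 285.0, 274.0]), (296, [435.0, 147.0, -1.0])]
250 [(236, [518.0, 241.0, 19.0]), (242, [522.0, 240.0, 41.0]), (248, [539.0, 262.0, 131.0]), (254, [544.0, 266.0, 158.0]), (260, [549.0, 270.0, 185.0]), (266, [555.0, 277.0, 216.0]), (272, [559.0, 281.0, 237.0]), (278, [563.0, 286.0, 259.0]), (284, [565.0, 288.0, 272.0]), (290, [565.0, 285.0, 273.0]), (296, [510.0, 153.0, 8.0])]
370 [(236, [669.0, 236.0, 7.0]), (242, [666.0, 235.0, 31.0]), (248, [663.0, 235.0, 52.0]), (254, [652.0, 255.0, 130.0]), (260, [646.0, 263.0, 168.0]), (266, [641.0, 271.0, 203.0]), (272, [638.0, 276.0, 227.0]), (278, [634.0, 282.0, 251.0]), (284, [632.0, 285.0, 267.0]), (290, [631.0, 284.0, 273.0]), (296, [631.0, 281.0, 274.0])]
420 [(236, [738.0, 233.0, -1.0]), (242, [738.0, 225.0, 0.0]), (248, [739.0, 217.0, 1.0]), (254, [704.0, 251.0, 120.0]), (260, [690.0, 262.0, 168.0]), (266, [674.0, 278.0, 223.0]), (272, [667.0, 284.0, 248.0]), (278, [663.0, 285.0, 261.0]), (284, [660.0, 287.0, 272.0]), (290, [660.0, 283.0, 273.0]), (296, [660.0, 280.0, 275.0])]
282 [592. 286. 265.] [610. 285. 263.]
286 [593. 287. 272.] [610. 286. 272.]
290 [593. 285. 273.] [610. 284. 272.]
294 [595. 306. 323.] [610. 282. 273.]
298 [595. 306. 328.] [619. 175.  59.]
302 [595. 306. 330.] [608. 306. 330.]
306 [596. 306. 334.] [608. 306. 334.]
310 [596. 307. 338.] [608. 306. 336.]
314 [596. 306. 341.] [607. 306. 341.]
318 [596. 306. 343.] [607. 306. 343.]
```

step_arm --deltas '[[[0, 2, 15, 0, 0, 0, -0.01], [0, 0, 10, -5, 0, 0, 0], [0, 0, 0, -20, 0, 0, 0], [0, 0, 0, -20, 0, 0, 0], [0, 0, 0, -15, 0, 0, 0], [0, 0, 0, -8, 0, 0, 0], [0, 0, 0, 0, 0, 0, 0]]]'

```text
clock: 39.63
eef_pos: [604.1, 309.7, 226.3]
tool_rot: [-3.137, 0.003, 1.536]
force: [-0.3, -0.6, -0.5]
width: -0.1
```

step_arm --deltas '[[[0, 0, -6, 0, 0, 0, 0], [0, 0, -8, 0, 0, 0, 0], [0, 0, -8, 0, 0, 0, 0], [0, 0, -8, 0, 0, 0, 0], [0, 0, -8, 0, 0, 0, 0], [0, 0, -8, 0, 0, 0, 0]]]'

```text
clock: 40.13
eef_pos: [606.1, 264.4, 230.3]
tool_rot: [3.14, -0.001, 1.537]
force: [-0.4, 2.4, 2.3]
width: -0.3
```

Run:
```python
from h import *
s=st(); im,d,c=grab('side'); cv2.imwrite('pics/s31.png',cv2.resize(im[0:240,180:420,::-1],None,fx=2.5,fy=2.5))
```

```text
{'clock': 40.1333, 'eef_pos': [606.137, 264.392, 230.314], 'tool_rot': [3.14, -0.001, 1.537], 'force': [-0.415, 2.426, 2.265], 'width': -0.2926223126185416}
```

View pics/s31.png

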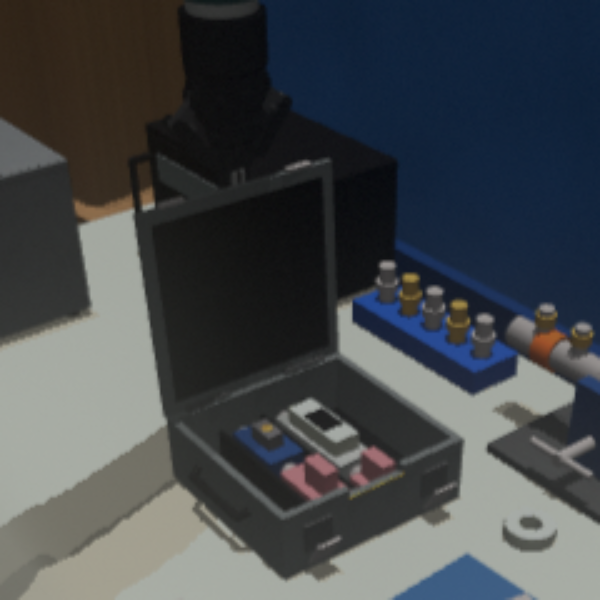

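step_arm --deltas '[[[0, -0.3, -9.7, 0.2, 0, 0, 0], [0, -0.3, -9.7, 0.2, 0, 0, 0], [0, -0.3, -9.7, 0.2, 0, 0, 0], [0, -0.3, -9.7, 0.2, 0, 0, 0], [0, -0.3, -9.7, 0.2, 0, 0, 0], [0, -0.3, -9.7, 0, 0, 0, 0], [0, -0.3, -10, -4, 0, 0, 0], [0, -0.3, -10, -4, 0, 0, 0], [0, -0.3, -10, -4, 0, 0, 0], [0, -0.3, -10, -4, 0, 0, 0]]]'

```text
clock: 41.02
eef_pos: [602.7, 165.3, 214.0]
tool_rot: [3.141, 0.0, 1.536]
force: [0.3, 2.0, -1.0]
width: -0.1
```

Run:
```python
from h import *
s=st(); im,d,c=grab('side'); cv2.imwrite('pics/s32.png',cv2.resize(im[0:240,180:420,::-1],None,fx=2.5,fy=2.5))
```

```text
{'clock': 41.0167, 'eef_pos': [602.72, 165.259, 213.998], 'tool_rot': [3.141, 0.0, 1.536], 'force': [0.314, 1.957, -0.997], 'width': -0.05273083488065913}
```

View pics/s32.png

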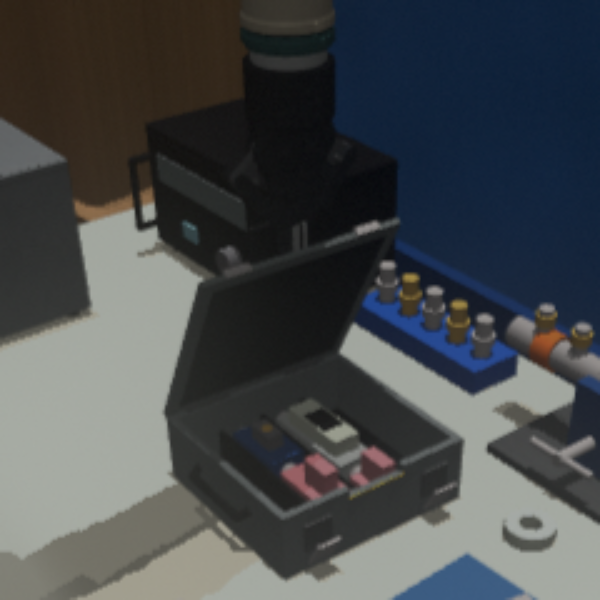

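step_arm --deltas '[[[0, -0.3, -10, -4, 0, 0, 0], [0, -0.3, -8.3, -6.8, 0, 0, 0], [0, -0.3, -8.3, -6.8, 0, 0, 0], [0, -0.3, -8.3, -6.8, 0, 0, 0], [0, -0.3, -8.3, -6.8, 0, 0, 0], [0, -0.3, -8.3, -6.8, 0, 0, 0], [0, -0.2, -6, -9, 0, 0, 0], [0, -0.2, -6, -9, 0, 0, 0], [0, -0.2, -6, -9, 0, 0, 0], [0, -0.2, -6, -9, 0, 0, 0]]]'

```text
clock: 41.9
eef_pos: [599.9, 90.4, 139.3]
tool_rot: [-3.141, 0.0, 1.537]
force: [0.6, 1.4, 0.9]
width: -0.1
```

step_arm --deltas '[[[0, -0.2, -6, -9, 0, 0, 0], [0, -0.1, -3, -8.5, 0, 0, 0], [0, -0.1, -3, -8.5, 0, 0, 0], [0, -0.1, -3, -8.5, 0, 0, 0], [0, -0.1, -3, -8.5, 0, 0, 0], [0, 0, -1.2, -7, 0, 0, 0], [0, 0, -1.2, -7, 0, 0, 0], [0, 0, 0, 0, 0, 0, 0]]]'

```text
clock: 42.57
eef_pos: [598.5, 70.5, 81.7]
tool_rot: [-3.139, 0.0, 1.537]
force: [-0.1, -0.4, -0.7]
width: -0.1
```

Run:
```python
from h import *
s=st(); im,d,c=grab('side'); cv2.imwrite('pics/s33.png',cv2.resize(im[80:280,200:440,::-1],None,fx=3,fy=3))
```

```text
{'clock': 42.5667, 'eef_pos': [598.452, 70.53, 81.656], 'tool_rot': [-3.139, 0.0, 1.537], 'force': [-0.1, -0.402, -0.745], 'width': -0.053340722150247905}
```

View pics/s33.png

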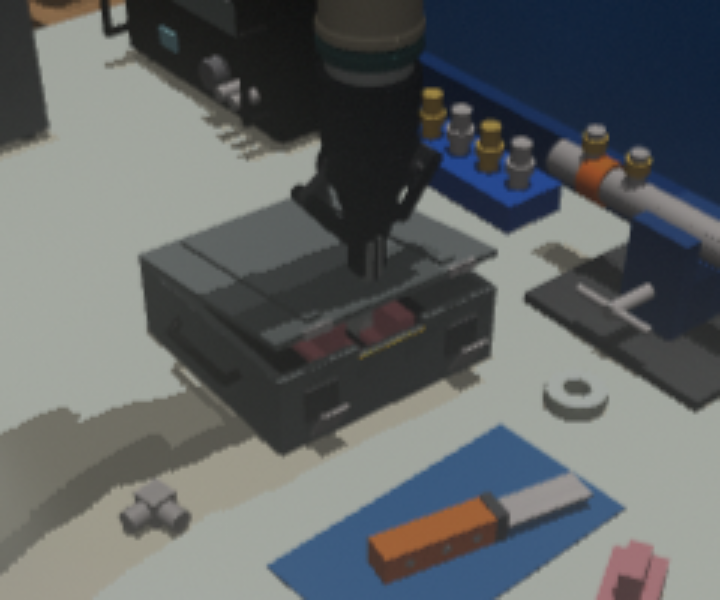

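step_arm --deltas '[[[0, 0, -1, -6, 0, 0, 0], [0, 0, -0.5, -5, 0, 0, 0], [0, 0, 0, -4, 0, 0, 0], [0, 0, 0, -2, 0, 0, 0], [0, 0, 0, 0, 0, 0, 0]]]'

```text
clock: 43.03
eef_pos: [599.2, 69.3, 65.8]
tool_rot: [-3.141, 0.0, 1.537]
force: [-0.3, -0.1, -0.6]
width: 0.3
```

step_arm --deltas '[[[0, 0, 0, -3, 0, 0, 0], [0, 0, 0, -2, 0, 0, 0], [0, 0, 0, 0, 0, 0, 0]]]'

```text
clock: 43.28
eef_pos: [599.2, 69.2, 60.9]
tool_rot: [-3.141, 0.0, 1.537]
force: [-0.1, -0.7, -0.6]
width: -0.1
```

step_arm --deltas '[[[0, 0, 0, -3, 0, 0, 0], [0, 0, 0, -2, 0, 0, 0], [0, 0, 0, 0, 0, 0, 0]]]'

```text
clock: 43.53
eef_pos: [599.5, 69.3, 56.8]
tool_rot: [3.141, -0.0, 1.537]
force: [-1.5, -0.6, 6.0]
width: -0.5
```

```bash
cat > lid.py <<'E'
import sys
from h import *
s=st()
for n in ('wrist','side'):
    im,d,c=grab(n); W=wcloud(d,c) if n=='wrist' else cloud(n,im,d,c); P=tocase(W)
    k=(np.abs(np.abs(P[...,0])-85)<14)&(P[...,1]>-95)&(P[...,1]<95)&(P[...,2]>68)&(P[...,2]<110); q=P[k]
    if len(q)>50: a=np.polyfit(q[:,1],q[:,2],1); print(n,'lid slope',a,len(q),'z front',np.polyval(a,-103))
cv2.imwrite('pics/s%s.png'%sys.argv[1],cv2.resize(im[80:280,200:440,::-1],None,fx=3,fy=3))
E
python3 lid.py 34
```

```text
{'clock': 43.5333, 'eef_pos': [599.497, 69.272, 56.784], 'tool_rot': [3.141, -0.0, 1.537], 'force': [-1.503, -0.642, 5.997], 'width': -0.4797963741301659}
wrist lid slope [6.16833835e-04 7.80259977e+01] 34610 z front 77.96246386168391
side lid slope [1.17749945e-03 7.67307738e+01] 768 z front 76.60949134824476
```

View pics/s34.png

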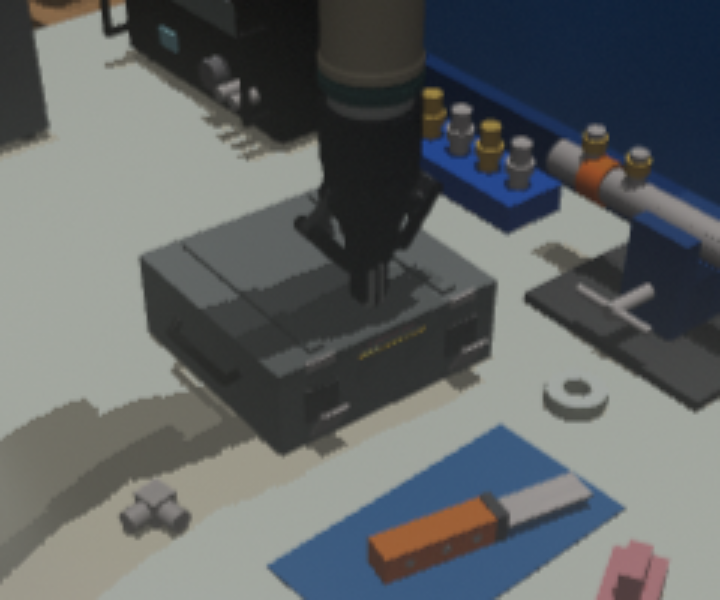

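step_arm --deltas '[[[0, 0, 0, -1.5, 0, 0, 0], [0, 0, 0, 0, 0, 0, 0], [0, 0, 0, 8, 0, 0, 0], [0, 0, 0, 20, 0, 0, 0], [0, 0, 0, 40, 0, 0, 0], [0, 0, 0, 40, 0, 0, 0], [0, 0, 0, 0, 0, 0, 0], [0, 0, 0, 0, 0, 0, 0]]]'

```text
clock: 44.3
eef_pos: [601.4, 69.7, 165.5]
tool_rot: [3.136, -0.001, 1.537]
force: [-0.2, -0.9, -0.4]
width: -0.1
```

```bash
python3 lid.py 35
python3 - <<'E'
from h import *
im,d,c=grab('top','t35.png'); P=cloud('top',im,d,c); hsv=cv2.cvtColor(im,cv2.COLOR_RGB2HSV); og=(hsv[...,0]<30)&(hsv[...,1]>100)
print('handle',rect(P,og,18,40,(400,800,-220,-20)))
E
```

```text
{'clock': 44.3, 'eef_pos': [601.394, 69.705, 165.452], 'tool_rot': [3.136, -0.001, 1.537], 'force': [-0.161, -0.927, -0.433], 'width': -0.12494884146137329}
wrist lid slope [6.33936123e-04 7.80144528e+01] 18328 z front 77.94915738601655
side lid slope [-1.31409246e-03  7.66347328e+01] 974 z front 76.77008437080846
handle [507.4, -117.5, 91.6, 24.5, -11.1, 382, 26.2]
```

View pics/t35.png

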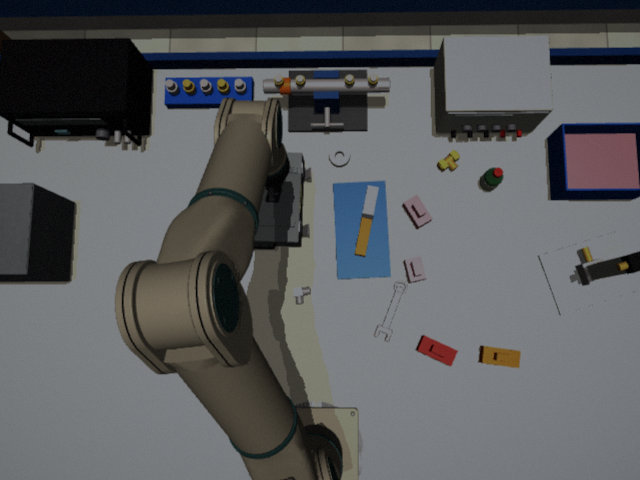

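The lid is flat, the blade is on the mat, the bystanders haven't moved, and the gripper is clear. I'm handing in.

```bash
python3 -c "
from cell import ctrl
print(ctrl.finish_job())"
```

```text
the job is handed in; nothing more can be done
None
```

The job is done and handed in after about 44 s on the robot clock; the hand-in gave no verdict.

- **Lid opening:** I pried it up with the blade in the slot and swung it back with the blade tip to about 1.79 rad.
- **Blade:** I laid it back on the blue mat. It was released a few millimetres above it; the last top view shows it flat there.
- **Filter block:** it went into the free lane at x = −25.5 mm, with its end about 4 mm short of the case centre. The mass-flow meter was the only other instrument in the case.
- **Bricks:** brick85 sits in front of the filter with about 3 mm between them. Brick40 sits in front of the meter, also with about 3 mm.
- **Lid closing:** I pulled it shut from behind and pressed it down with about 6 N.

Last checks:
- **Lid:** it measured flat, with a slope of about 0.001 rad.
- **Bricks and filter:** just before the lid was shut, both bricks sat flat on the floor and lay within 1 mm of their lane centres; the filter was flat in its lane.
- **Bystanders:** by eye in the last top view, the fittings, tape, bottle and spanner had not moved.
- **Gripper:** it was clear of everything at hand-in.

**What failed or disagreed:**
- **First grasp:** my first grasp of the pry handle closed above it, touching nothing. The fingertips sit 15–25 mm behind the reported TCP, not 8 mm ahead of it as stated, so I worked with the measured offset from then on.
- **Lid height:** the side camera read the shut lid about 1.3 mm lower than the wrist camera, within the stated calibration. Both agreed it was level.

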